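# Sort free grinding vials from caked ones by tilting

## Task

The sealed grinding vials in the rack look alike, but in some the heavy tungsten impactor inside slides freely and in others it is caked fast. Working along the rack from its handle end, lift each vial clear, tilt it well over, one end down, to feel whether something shifts inside, and lay it down flat without dropping it: vials with a free impactor in the solid-walled loading tray, caked ones in the wire-fenced drain basket. Leave the bottle, beaker and weight where they are.

Things in the scene. Friction and masses are not known exactly. Their poses are not given: they have to be found in the camera images.
- rack: Grey plastic rack, 300 mm (x) by 150 mm (y), fixed; origin under its centre, on the bench. Vials lie along its y at x = -90, 0, +90 mm on its floor, 12 mm up. Lips at y = +-72 mm and blocks beside the plugs stand 24 mm above the bench; beside the middle 90 mm of each tube it is open. A steel wire handle, 34 mm high, sticks out 30 mm at its -x end.
- vial1_mid (a point): Sealed grinding vial nearest the rack's wire handle: steel tube 34 mm square, a 44 mm square black plug 10 mm thick on each end; 120 mm long, about 0.5 kg. This point is its centre, 22 mm above its underside; y is its long axis, z up. Grip the tube across its middle (along x, 34 mm). Neighbouring plugs are 46 mm apart. Inside, unseen: an impactor, free or caked, at the middle at first.
- vial2_mid (a point): The middle vial in the rack, like vial 1 in all you can see. A free impactor (0.3 kg) slides 36 mm to the lower end once the long axis tilts over 10 to 15 degrees (use 25 to 35, for half a second), and stays there when levelled: the moment of the level held vial about its x axis then changes by about 0.1 N m, or 0.2 N m from one way to the other. A caked one shifts under 1 mm.
- vial3_mid (a point): The vial farthest from the rack's wire handle, like vial 1 in all you can see; weights also alike to about 10 percent, so only tilting tells. Which vials are free and which caked changes every time. This point is its centre, y its long axis, z up.
- tray_in (a point): Loading tray: aluminium, 230 (x) by 180 mm (y), solid walls 22 mm high and 4 mm thick, a flat pull tab 48 mm long at its +x end. Left or right of the rack: varies. Fixed. This point: centre of its floor, 4 to 5 mm above the bench. Room for two vials side by side, long axes along its y, at x = -50 and +50 mm.
- basket_in (a point): Drain basket: 230 (x) by 180 mm (y), floor dotted with dark drain holes, a fence of upright wires under a wire rim 22 mm high and 5 mm thick, no tab; on the other side of the rack from the tray. Fixed. This point: centre of its floor, 5 mm above the bench. Room for two vials side by side, long axes along its y, at x = -50 and +50 mm.
- reagent: Bystander: glass reagent bottle with a blue cap, 72 mm wide, 150 mm high, beyond the work; origin at the centre of its underside.
- beaker: Bystander: glass beaker, 68 mm wide, 80 mm high; origin at the centre of its underside.
- weight: Bystander: steel calibration weight with a knob, 40 mm wide, 50 mm high; origin at the centre of its underside.
Not all that is in view belongs to the job. Leave any brown look-alike of the part that bears vial2_mid alone.

How it is judged (in metres and radians):
On the way, in this order (a step that is already met when the one before it is completed fails the run):
1. vial 1 (nearest the rack's handle) is lifted clear of the rack and tilted at least 15 degrees, one end down (height (world z) of vial1_mid above 0.065 m and (angle between vial1_mid's own y axis and vertical below 1.309 rad or angle between vial1_mid's own y axis and vertical above 1.833 rad)), for 0.2 s.
2. vial 2 (the middle one) is lifted clear of the rack and tilted at least 15 degrees, one end down (height (world z) of vial2_mid above 0.065 m and (angle between vial2_mid's own y axis and vertical below 1.309 rad or angle between vial2_mid's own y axis and vertical above 1.833 rad)), for 0.2 s.
3. vial 3 (farthest from the handle) is lifted clear of the rack and tilted at least 15 degrees, one end down (height (world z) of vial3_mid above 0.065 m and (angle between vial3_mid's own y axis and vertical below 1.309 rad or angle between vial3_mid's own y axis and vertical above 1.833 rad)), for 0.2 s.
At the end, for the whole second after the job is handed in: Vials with a free impactor (hidden cores core_a, core_b) lie flat (within 5 degrees) on the floor of the loading tray, the caked one (core_c) flat on the floor of the drain basket; none stacked or on a wall, all released and at rest (under 20 mm/s) (x of core_a in the frame of tray_in between -0.11 and 0.11 m and y of core_a in the frame of tray_in between -0.085 and 0.085 m and z of core_a in the frame of tray_in between -0.01 and 0.045 m and x of core_b in the frame of tray_in between -0.11 and 0.11 m and y of core_b in the frame of tray_in between -0.085 and 0.085 m and z of core_b in the frame of tray_in between -0.01 and 0.045 m and x of core_c in the frame of basket_in between -0.11 and 0.11 m and y of core_c in the frame of basket_in between -0.085 and 0.085 m and z of core_c in the frame of basket_in between -0.01 and 0.045 m and angle between vial1_mid's own y axis and vertical between 1.48 and 1.66 rad and ((x of vial1_mid in the frame of tray_in between -0.115 and 0.115 m and y of vial1_mid in the frame of tray_in between -0.09 and 0.09 m and z of vial1_mid in the frame of tray_in below 0.028 m) or (x of vial1_mid in the frame of basket_in between -0.115 and 0.115 m and y of vial1_mid in the frame of basket_in between -0.09 and 0.09 m and z of vial1_mid in the frame of basket_in below 0.028 m)) and linear speed of each of vial1, vial2, vial3 below 0.02 m/s and angle between vial2_mid's own y axis and vertical between 1.48 and 1.66 rad and ((x of vial2_mid in the frame of tray_in between -0.115 and 0.115 m and y of vial2_mid in the frame of tray_in between -0.09 and 0.09 m and z of vial2_mid in the frame of tray_in below 0.028 m) or (x of vial2_mid in the frame of basket_in between -0.115 and 0.115 m and y of vial2_mid in the frame of basket_in between -0.09 and 0.09 m and z of vial2_mid in the frame of basket_in below 0.028 m)) and angle between vial3_mid's own y axis and vertical between 1.48 and 1.66 rad and ((x of vial3_mid in the frame of tray_in between -0.115 and 0.115 m and y of vial3_mid in the frame of tray_in between -0.09 and 0.09 m and z of vial3_mid in the frame of tray_in below 0.028 m) or (x of vial3_mid in the frame of basket_in between -0.115 and 0.115 m and y of vial3_mid in the frame of basket_in between -0.09 and 0.09 m and z of vial3_mid in the frame of basket_in below 0.028 m))); the robot touches nothing.
It fails at once if a vial is dropped: falling faster than 0.7 m/s while no finger touches it ((linear speed of vial1 above 0.7 m/s and contact force between vial1 and the fingers below 0.1 N) or (linear speed of vial2 above 0.7 m/s and contact force between vial2 and the fingers below 0.1 N) or (linear speed of vial3 above 0.7 m/s and contact force between vial3 and the fingers below 0.1 N)).
It fails at once if the bottle, the beaker or the weight is pushed more than 30 mm or tipped (distance of any of reagent, beaker, weight from where it was at the start of the episode above 0.03 m or angle between any of reagent, beaker, weight's own z axis and vertical above 0.4 rad).
It also fails if it takes over 72 s, if anything falls off the work surface, if the arm or the gripper's body presses on something with over 40 N, if the wrist force passes 120 N, or if a joint passes its speed limit or range.

## Robot

A 6-joint arm with a two-finger parallel gripper is mounted at the origin on the work surface. World frame = base frame: x ahead of the robot, y to its left, z up, the work surface at z = 0. Lengths are in mm, angles in rad, forces in N, time in s.
With the tool pointing down it reaches from about 300 to 775 mm from the base axis. Payload 14.6 kg.
Tool frame: the origin (TCP) lies midway between the tips of the shut fingers; the grasp point (between the pads) lies 19 mm behind it; z points along the fingers, y is the direction in which the jaws open and shut (so a half turn about z gives the same grasp; the last joint's range is limited). The gripper opens to 94 mm and grips with 3 to 60 N. Pads are 16 mm wide; open, the fingers measure 119 mm over their backs; the gripper's body (75 mm by 177 mm) begins 78 mm behind the grasp point.
Start: joints at [1.083, 0.3, 1.521, -0, 1.321, -0.067], TCP at [224.666, 502.01, 205.446] pointing down, gripper open.
Joint ranges: [-3.03, 3.03], [-0.79, 2.21], [0.23, 2.52], [-1.04, 4.18], [0, 3.07], [-2.55, 2.55]. Speed limits (rad/s): [2.22, 2.22, 2.57, 3.14, 3.14, 3.14].

## Interface

Orientations are given as [roll, pitch, yaw] about the fixed x, y, z axes, in that order (R = Rz(yaw) Ry(pitch) Rx(roll)).
In Python, from cell import manip gives the robot as it stands.
- The arm moves only by the tool play_rows, never from a script. Its argument "commands" is a list of rows, each an object of numbers: "x", "y", "z": the shift along the tool's x, y, z in m; "wx", "wy", "wz": the turn, a rotation vector about the tool's x, y, z in degrees; "grip": the opening, from 0 (shut) to 1 (fully open). In form: [{"x": .., "y": .., "z": .., "wx": .., "wy": .., "wz": .., "grip": ..}, ...]. A call has 1 to 20 rows; each row shifts and turns the commanded pose from where the row before left it, along the tool's axes as they then stand; what a row does not reach is not made up. A row lasts 1/8 s, in which the tool goes at most 62.5 mm and 10.7 degrees, less where a joint would pass 70% of its speed; a pose out of reach is approached as far as the arm can. A call is refused whole if a number of a shift passes 0.0625 or a number of a turn 10.7, either way. A call with a gripper value outside its range is refused whole. The fingers move at their own pace and stop on an object; "squeeze" is the grip in N (left out, the last holds). Time passes only in rows, so rows that do not move let the fingers close. It gives the time, the measured TCP pose, the force and the opening at its end, in the units of the state.
- manip.read_state(): the state, without advancing time (a new reading comes with each control period).
- manip.camera(name): name is "scene" or "top" or "wrist"; returns (picture, depth): 400x640x3 uint8, red, green, blue; 400x640 float32, mm along the optical axis (not along the pixel's ray), 0 where there is no reading.
- manip.camera_info(name): a dict with "intrinsics" (3x3 intrinsics, pixels), "camera_from_world" (4x4, takes a point from world to camera coordinates); the wrist camera has in their place "tool_from_camera" (4x4, takes a point from camera to tool coordinates, whose origin is the TCP and whose axes are the flange's). Camera axes: x right, y up, looking along -z (the intrinsics and any distortion apply to the point x, -y, -z); pixel columns grow to the right and rows downward; lengths in mm; the calibration is good to about 2 mm. A picture is of the moment at which its call begins: read the wrist's pose just before it. camera_info takes no time and is no camera call.
- manip.sign_off(): hands the job in, once; it reports no verdict.
The state is a dict: "clock": time; "joints": joint angles; "qd": joint speeds; "effort": joint torques, N m; "eef_pos": TCP position; "eef_rot": TCP orientation; "wrist_force": force on the tool from outside, world axes, zero at the start; "moment": the same for the moment, N m; "finger_gap": finger opening in mm.
Only numpy, scipy, OpenCV 4.12 (cv2) and the standard library are available. Lean on these libraries where they do the work, as an engineer would, in place of code of your own. Each camera call takes 0.05 s, during which the arm holds its last target.

## Working session

There is one attempt and no reset: what is moved stays moved. The work goes in short steps, Python scripts to look and compute and a tool call to move; the robot and the scene stay as the last step left them, time stands still between calls to the robot, and variables do not carry over. Pictures are saved under pics/ and viewed, and the job is handed in when it is done.

Besides the shell and the picture viewer there is one more tool, called after "Request:" as name([rows], argument=value, ...), one row to a line, values as JSON. play_rows: Moves the arm, as the interface text tells. Its arguments: {"type":"object","properties":{"commands":{"type":"array"},"squeeze":{"type":"number"}},"required":["commands"]}

```bash
ls; mkdir -p pics; python3 - <<'E'
from cell import manip
import cv2, numpy as np
print(manip.read_state())
for n in ["scene","top"]:
    p,d=manip.camera(n)
    cv2.imwrite(f"pics/{n}0.png",p[:,:,::-1]); np.save(f"{n}_d.npy",d); np.save(f"{n}_p.npy",p)
    print(n,manip.camera_info(n))
print(manip.camera_info("wrist"))
E
```

```text
pics
{'clock': 0.0, 'joints': array([ 1.08342421e+00,  3.00434047e-01,  1.52160052e+00,  1.11316425e-05,
        1.32070963e+00, -6.65658524e-02]), 'qd': array([ 0.00055579,  0.00019936,  0.00067122, -0.00073297,  0.00024937,
        0.00041064]), 'effort': array([ 2.81815737e-04, -5.31819785e+01, -3.52731335e+01,  7.08423019e-02,
        2.45099701e-02, -3.76970365e-05]), 'eef_pos': array([224.52774423, 501.78371975, 204.89843602]), 'eef_rot': array([-3.14044438e+00, -8.73549108e-05,  2.72078358e+00]), 'wrist_force': array([ 0.39280184, -0.44446576, -0.88663293]), 'moment': array([-0.08194713, -0.03377999,  0.0301992 ]), 'finger_gap': 94.20750036721208}
scene {'intrinsics': array([[423.00710483,   0.        , 318.39691158],
       [  0.        , 423.00710483, 198.91991599],
       [  0.        ,   0.        ,   1.        ]]), 'camera_from_world': array([[-4.22574567e-01,  9.06233499e-01,  1.30988982e-02,
         2.71503551e+02],
       [-6.93751449e-01, -3.32727315e-01,  6.38749920e-01,
         4.11241126e+02],
       [ 5.83214936e-01,  2.60832091e-01,  7.69302904e-01,
        -1.
[... 470 characters left out ...]
    [-6.44076964e-02,  3.27961878e-02,  9.97384609e-01,
        -9.69093153e+02],
       [ 0.00000000e+00,  0.00000000e+00,  0.00000000e+00,
         1.00000000e+00]])}
{'intrinsics': array([[283.17508433,   0.        , 320.38866074],
       [  0.        , 283.17508433, 200.60495809],
       [  0.        ,   0.        ,   1.        ]]), 'tool_from_camera': array([[ 8.39387206e-04,  9.59723864e-01,  2.80943768e-01,
         8.06710688e+01],
       [ 9.99999598e-01, -7.17390324e-04, -5.37083479e-04,
        -4.44320769e-01],
       [-3.13905491e-04,  2.80944106e-01, -9.59724081e-01,
        -1.78650223e+02],
       [ 0.00000000e+00,  0.00000000e+00,  0.00000000e+00,
         1.00000000e+00]])}
```

View pics/scene0.png

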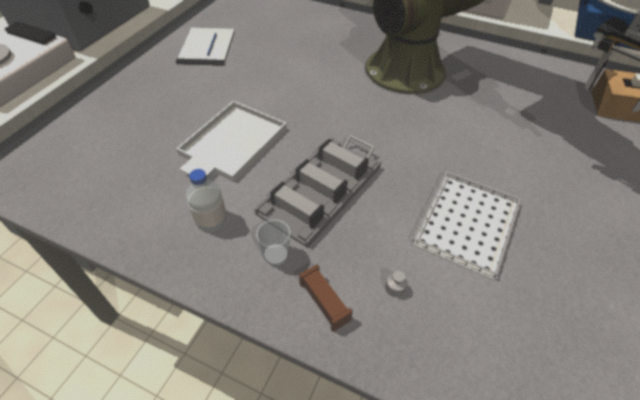

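View pics/top0.png

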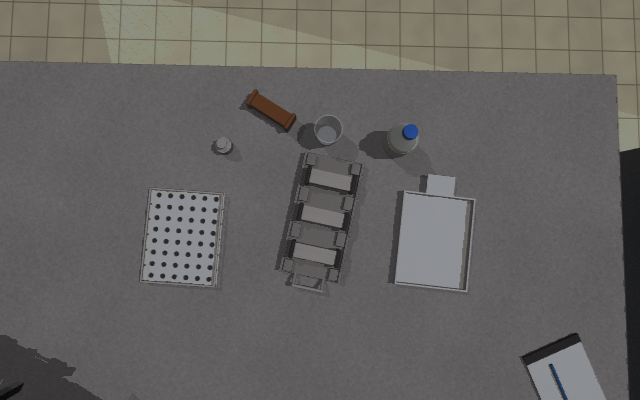

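```bash
python3 - <<'E'
import cv2, numpy as np
p=np.load("top_p.npy")[:,:,::-1]
c=p[80:305,130:490]
c1=p[145:300,265:375]
cv2.imwrite("pics/c1.png",cv2.resize(c1,None,fx=5,fy=3.87*0+5,interpolation=cv2.INTER_CUBIC)[:,:] if 0 else cv2.resize(c1,None,fx=3.8,fy=3.8,interpolation=cv2.INTER_CUBIC))
c2=p[170:300,380:490]; cv2.imwrite("pics/c2.png",cv2.resize(c2,None,fx=4,fy=4,interpolation=cv2.INTER_CUBIC))
c3=p[175:300,130:235]; cv2.imwrite("pics/c3.png",cv2.resize(c3,None,fx=4,fy=4,interpolation=cv2.INTER_CUBIC))
E
```

```text
(no output)
```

View pics/c1.png

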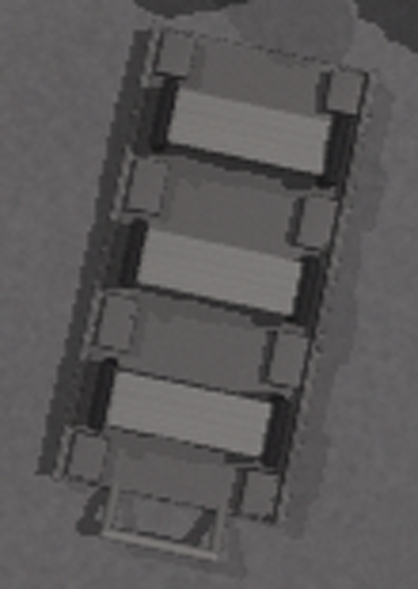

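View pics/c2.png

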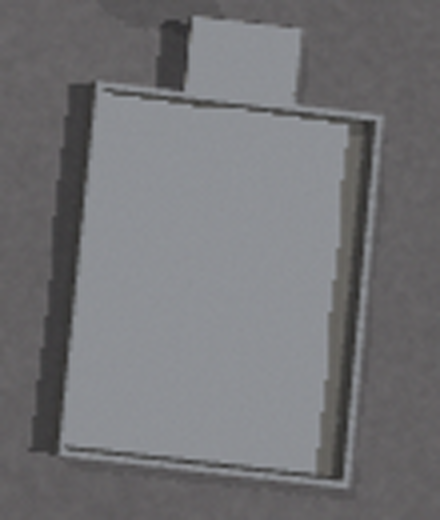

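View pics/c3.png

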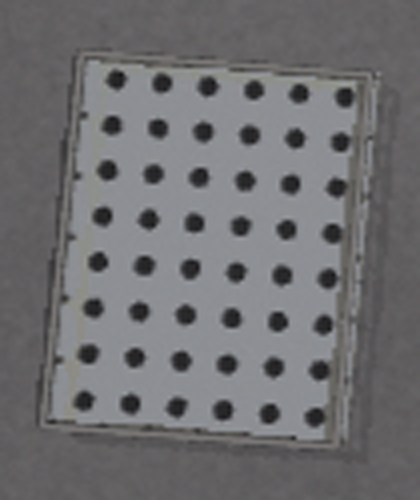

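```bash
cat > h.py <<'E'
import numpy as np
from cell import manip
def ray(cam,u,v,z):
    i=manip.camera_info(cam);K=i["intrinsics"];T=i["camera_from_world"]
    R=T[:3,:3];t=T[:3,3];c=-R.T@t
    d=R.T@np.array([(u-K[0,2])/K[0,0],-(v-K[1,2])/K[1,1],-1.])
    return c+d*(z-c[2])/d[2]
def proj(cam,P):
    i=manip.camera_info(cam);K=i["intrinsics"];T=i["camera_from_world"]
    p=T[:3,:3]@P+T[:3,3]; return K[0,0]*p[0]/-p[2]+K[0,2], K[1,1]*-p[1]/-p[2]+K[1,2], -p[2]
E
python3 - <<'E'
from h import *
d=np.load("top_d.npy")
def w(pts,s,o,z): return np.array([ray("top",a/s+o[0]-.5+.5/s,b/s+o[1]-.5+.5/s,z) for a,b in pts])
def rep(n,P):
    c=P.mean(0); e1=(P[1]-P[0]+P[2]-P[3])/2; e2=(P[0]-P[3]+P[1]-P[2])/2
    print(n,c.round(1),'len',np.linalg.norm(e1).round(1),np.linalg.norm(e2).round(1),'ang1',np.degrees(np.arctan2(e1[1],e1[0])).round(1),'ang2',np.degrees(np.arctan2(e2[1],e2[0])).round(1))
V=[[(115,372),(273,403),(266,459),(106,427)],[(146,229),(304,260),(297,315),(138,285)],[(175,88),(332,118),(325,174),(167,143)]]
for i,v in enumerate(V): rep("v%d"%(i+1),w(v,3.8,(265,145),51))
rep("tray",w([(97,82),(384,118),(348,487),(60,456)],4,(380,170),22))
rep("bask",w([(78,52),(380,75),(342,445),(42,428)],4,(130,175),22))
rep("holes",w([(116,79),(344,97),(315,417),(84,401)],4,(130,175),5))
# depth check
i=manip.camera_info("top");K=i["intrinsics"];T=i["camera_from_world"];R=T[:3,:3];t=T[:3,3]
for u,v in [(315,254),(323,217),(330,179),(430,240),(180,240),(260,250)]:
    D=np.median(d[v-2:v+3,u-2:u+3]); P=R.T@(D*np.array([(u-K[0,2])/K[0,0],-(v-K[1,2])/K[1,1],-1.])-t); print(u,v,P.round(1))
for n,(u,v),z in [("bottle",(411,131),150),("beaker",(328,127),80),("weight",(223,144),50)]:
    print(n,ray("top",u,v,z).round(0))
E
```

```text
v1 [484.7 -11.7  51. ] len 100.6 34.5 ang1 -100.6 ang2 -7.6
v2 [573.5 -30.2  51. ] len 100.8 34.9 ang1 -100.2 ang2 -7.1
v3 [662.5 -47.1  51. ] len 100.9 35.4 ang1 -100.2 ang2 -7.1
tray [ 517.  -308.6   22. ] len 179.3 228.5 ang1 -96.0 ang2 -6.1
bask [520.5 306.7  22. ] len 180.0 224.1 ang1 -93.3 ang2 -3.8
holes [520.4 309.3   5. ] len 139.7 196.2 ang1 -93.7 ang2 -3.5
315 254 [484.5 -12.5  51. ]
323 217 [571.8 -30.5  50.2]
330 179 [662.6 -46.3  50.2]
430 240 [ 517.7 -301.     4.1]
180 240 [511.8 317.5   4.3]
260 250 [ 4.888e+02  1.223e+02 -2.000e-01]
bottle [ 760. -215.  150.]
beaker [781. -39.  80.]
weight [743. 210.  50.]
```

Request:
play_rows([
  {"wz": 9.6},
  {"wz": 9.6},
  {"wz": 9.6},
  {"wz": 9.6},
  {"wz": 9.6},
  {"wz": 9.6},
  {"wz": 9.6},
  {"wz": 9.6},
  {"x": -0.038,"y": 0.0294,"z": 0.005},
  {"x": -0.038,"y": 0.0294,"z": 0.005},
  {"x": -0.038,"y": 0.0294,"z": 0.005},
  {"x": -0.038,"y": 0.0294,"z": 0.005},
  {"x": -0.038,"y": 0.0294,"z": 0.005},
  {"x": -0.038,"y": 0.0294,"z": 0.005},
  {"x": -0.038,"y": 0.0294,"z": 0.005},
  {"x": -0.038,"y": 0.0294,"z": 0.005},
  {"x": -0.038,"y": 0.0294,"z": 0.005},
  {"x": -0.038,"y": 0.0294,"z": 0.005},
  {"x": -0.038,"y": 0.0294,"z": 0.005},
  {"x": -0.038,"y": 0.0294,"z": 0.005},
], squeeze=55)

```text
$.commands[0]: bad value
```

```bash
cat >> h.py <<'E'
from scipy.spatial.transform import Rotation as Ro
def tool():
    s=manip.read_state(); return s["eef_pos"],Ro.from_euler("xyz",s["eef_rot"]).as_matrix(),s
def goto(target,yaw_deg):
    """tool-frame delta to TCP target and yaw error"""
    p,R,s=tool(); d=R.T@(np.array(target)-p)
    w=(R.T@Ro.from_euler("xyz",[np.pi,0,np.radians(yaw_deg)]).as_matrix())
    print("t",round(s["clock"],2),"pos",p.round(1),"rot",np.degrees(s["eef_rot"]).round(2),"gap",s["finger_gap"].round(1))
    print("rot first deg",np.degrees(Ro.from_matrix(w).as_rotvec()).round(2),"delta tool",d.round(1),"after rot",(w.T@d).round(1))
    print("F",s["wrist_force"].round(2),"M",s["moment"].round(3), "j",s["joints"].round(2))
E
python3 - <<'E'
from h import *
import cv2
p,R,s=tool()
im,d=manip.camera("wrist"); cv2.imwrite("pics/w1.png",im[:,:,::-1])
np.save("w1p.npy",im);np.save("w1d.npy",d)
goto([485,-11.7,20],79.1)
E
```

```text
Traceback (most recent call last):
  File "h.py", line 18, in goto
    print("t",round(s["clock"],2),"pos",p.round(1),"rot",np.degrees(s["eef_rot"]).round(2),"gap",s["finger_gap"].round(1))
                                                                                                 ^^^^^^^^^^^^^^^^^^^^^
AttributeError: 'float' object has no attribute 'round'
```

View pics/w1.png

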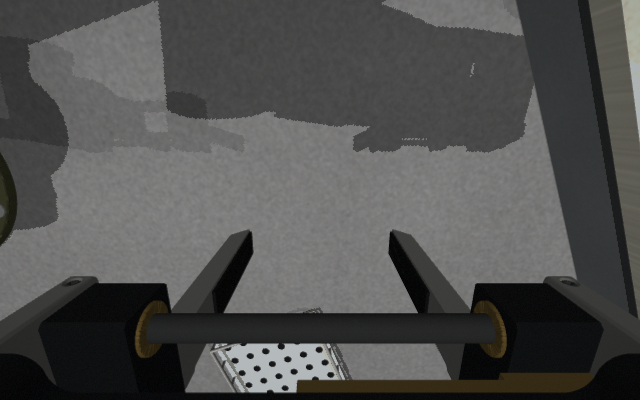

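Request:
play_rows([
  {"x": 0,"y": 0,"z": 0,"wx": 0,"wy": 0,"wz": 9.6,"grip": 1},
  {"x": 0,"y": 0,"z": 0,"wx": 0,"wy": 0,"wz": 9.6,"grip": 1},
  {"x": 0,"y": 0,"z": 0,"wx": 0,"wy": 0,"wz": 9.6,"grip": 1},
  {"x": 0,"y": 0,"z": 0,"wx": 0,"wy": 0,"wz": 9.6,"grip": 1},
  {"x": 0,"y": 0,"z": 0,"wx": 0,"wy": 0,"wz": 9.6,"grip": 1},
  {"x": 0,"y": 0,"z": 0,"wx": 0,"wy": 0,"wz": 9.6,"grip": 1},
  {"x": 0,"y": 0,"z": 0,"wx": 0,"wy": 0,"wz": 9.6,"grip": 1},
  {"x": 0,"y": 0,"z": 0,"wx": 0,"wy": 0,"wz": 9.6,"grip": 1},
  {"x": -0.038,"y": 0.0294,"z": 0.005,"wx": 0,"wy": 0,"wz": 0,"grip": 1},
  {"x": -0.038,"y": 0.0294,"z": 0.005,"wx": 0,"wy": 0,"wz": 0,"grip": 1},
  {"x": -0.038,"y": 0.0294,"z": 0.005,"wx": 0,"wy": 0,"wz": 0,"grip": 1},
  {"x": -0.038,"y": 0.0294,"z": 0.005,"wx": 0,"wy": 0,"wz": 0,"grip": 1},
  {"x": -0.038,"y": 0.0294,"z": 0.005,"wx": 0,"wy": 0,"wz": 0,"grip": 1},
  {"x": -0.038,"y": 0.0294,"z": 0.005,"wx": 0,"wy": 0,"wz": 0,"grip": 1},
  {"x": -0.038,"y": 0.0294,"z": 0.005,"wx": 0,"wy": 0,"wz": 0,"grip": 1},
  {"x": -0.038,"y": 0.0294,"z": 0.005,"wx": 0,"wy": 0,"wz": 0,"grip": 1},
  {"x": -0.038,"y": 0.0294,"z": 0.005,"wx": 0,"wy": 0,"wz": 0,"grip": 1},
  {"x": -0.038,"y": 0.0294,"z": 0.005,"wx": 0,"wy": 0,"wz": 0,"grip": 1},
  {"x": -0.038,"y": 0.0294,"z": 0.005,"wx": 0,"wy": 0,"wz": 0,"grip": 1},
  {"x": -0.038,"y": 0.0294,"z": 0.005,"wx": 0,"wy": 0,"wz": 0,"grip": 1},
], squeeze=55)

```text
clock: 2.65
eef_pos: [485.2, -14.1, 145.2]
eef_rot: [-3.141, -0.0, 1.38]
wrist_force: [0.1, -0.2, 0.6]
finger_gap: 93.8
```

```bash
sed -i 's/s\["finger_gap"\].round(1)/round(s["finger_gap"],1)/' h.py
python3 - <<'E'
from h import *
import cv2
p,R,s=tool()
im,d=manip.camera("wrist"); cv2.imwrite("pics/w2.png",im[:,:,::-1])
np.save("w2p.npy",im);np.save("w2d.npy",d);np.save("w2T.npy",np.c_[R,p])
goto([485,-11.7,20],79.1)
E
```

```text
t 2.7 pos [486.8 -17.8 144.6] rot [1.7999e+02 5.0000e-02 7.8980e+01] gap 94.0
rot first deg [ 0.01  0.05 -0.12] delta tool [  5.8  -2.9 124.6] after rot [  5.7  -2.9 124.6]
F [-0.85 -2.14 -1.35] M [-0.111  0.101  0.002] j [-0.11  0.22  1.77 -0.    1.15  0.08]
```

View pics/w2.png

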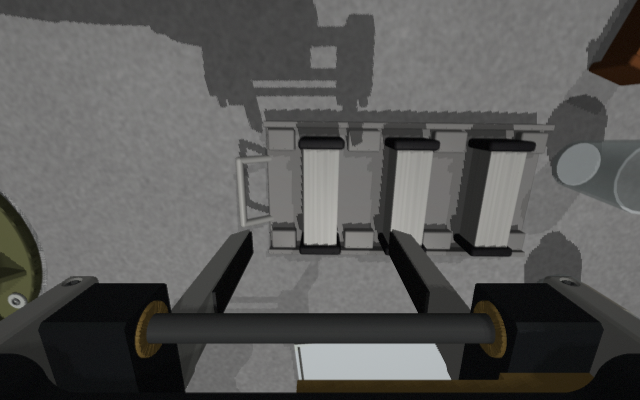

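Request:
play_rows([
  {"x": 0,"y": 0,"z": 0.02,"wx": 0,"wy": 0,"wz": 0,"grip": 1},
  {"x": 0,"y": 0,"z": 0,"wx": 0,"wy": 0,"wz": 0,"grip": 1},
  {"x": 0,"y": 0,"z": 0,"wx": 0,"wy": 0,"wz": 0,"grip": 1},
  {"x": 0,"y": 0,"z": 0,"wx": 0,"wy": 0,"wz": 0,"grip": 1},
])

```text
clock: 3.2
eef_pos: [485.0, -12.3, 126.2]
eef_rot: [3.141, -0.0, 1.381]
wrist_force: [-0.2, 0.2, -0.2]
finger_gap: 93.8
```

```bash

python3 - <<'E'
from h import *
import cv2
p,R,s=tool()
im,d=manip.camera("wrist"); cv2.imwrite("pics/w3.png",cv2.resize(im[100:280,230:560,::-1],None,fx=2.4,fy=2.4,interpolation=cv2.INTER_CUBIC))
np.save("w3p.npy",im);np.save("w3d.npy",d);np.save("w3T.npy",np.c_[R,p])
goto([485,-11.7,20],79.1)
E
```

```text
t 3.25 pos [485.  -12.3 126.1] rot [ 1.7995e+02 -1.0000e-02  7.9110e+01] gap 94.0
rot first deg [ 0.05 -0.01  0.01] delta tool [  0.6  -0.2 106.1] after rot [ 6.000e-01 -1.000e-01  1.061e+02]
F [-0.28  0.35  0.21] M [-0.076  0.09   0.021] j [-0.1   0.24  1.79  0.    1.11  0.09]
```

View pics/w3.png

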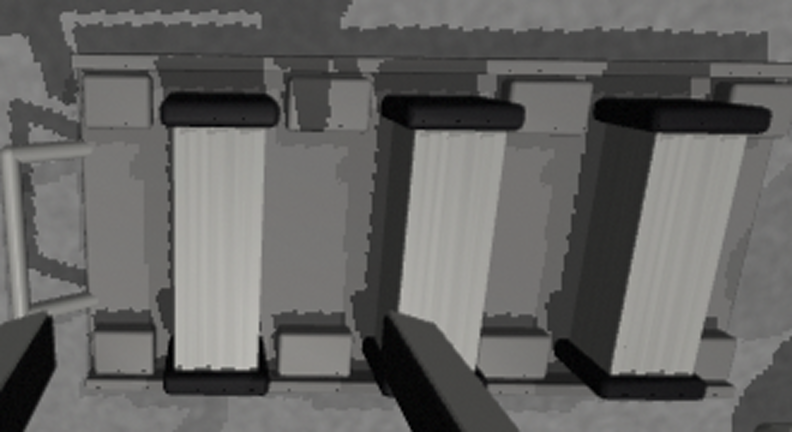

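```bash
cat >> h.py <<'E'
def wray(u,v,z,T):
    i=manip.camera_info("wrist");K=i["intrinsics"];C=i["tool_from_camera"]
    R,p=T[:,:3],T[:,3]
    o=R@C[:3,3]+p; d=R@C[:3,:3]@np.array([(u-K[0,2])/K[0,0],-(v-K[1,2])/K[1,1],-1.])
    return o+d*(z-o[2])/d[2]
E
python3 - <<'E'
from h import *
T=np.load("w3T.npy")
def f(a,b): return wray(a/2.4+230-.5+.2,b/2.4+100-.5+.2,51,T)
for n,q in [(1,[(173,127),(266,127),(260,370),(175,370)]),(2,[(415,130),(506,130)]),(3,[(655,134),(744,134),(698,376),(611,376)])]:
    P=np.array([f(*x) for x in q]); print(n,P.round(1).tolist(),P.mean(0).round(1))
    if len(P)==4:
        e=P[0]+P[1]-P[2]-P[3]; print(np.degrees(np.arctan2(e[1],e[0])))
E
```

```text
1 [[480.0, 41.3, 51.0], [513.8, 34.8, 51.0], [494.7, -62.7, 51.0], [460.3, -56.1, 51.0]] [487.2 -10.7  51. ]
78.73624929183873
2 [[568.0, 23.3, 51.0], [601.2, 16.9, 51.0]] [584.6  20.1  51. ]
3 [[655.5, 5.0, 51.0], [688.0, -1.2, 51.0], [671.9, -99.4, 51.0], [636.6, -92.7, 51.0]] [663.  -47.1  51. ]
79.8924655660751
```

Request:
play_rows([
  {"x": 0.0015,"y": 0.0007,"z": 0.03,"wx": 0,"wy": 0,"wz": 0,"grip": 1},
  {"x": 0,"y": 0,"z": 0.03,"wx": 0,"wy": 0,"wz": 0,"grip": 1},
  {"x": 0,"y": 0,"z": 0.03,"wx": 0,"wy": 0,"wz": 0,"grip": 1},
  {"x": 0,"y": 0,"z": 0.016,"wx": 0,"wy": 0,"wz": 0,"grip": 1},
  {"x": 0,"y": 0,"z": 0,"wx": 0,"wy": 0,"wz": 0,"grip": 0.6},
  {"x": 0,"y": 0,"z": 0,"wx": 0,"wy": 0,"wz": 0,"grip": 0.45},
  {"x": 0,"y": 0,"z": 0,"wx": 0,"wy": 0,"wz": 0,"grip": 0},
  {"x": 0,"y": 0,"z": 0,"wx": 0,"wy": 0,"wz": 0,"grip": 0},
  {"x": 0,"y": 0,"z": 0,"wx": 0,"wy": 0,"wz": 0,"grip": 0},
], squeeze=55)

```text
clock: 4.38
eef_pos: [485.9, -11.2, 19.7]
eef_rot: [3.141, -0.0, 1.38]
wrist_force: [-0.6, -0.1, 0.1]
finger_gap: 47.5
```

```bash

python3 - <<'E'
from h import *
goto([485,-11.7,150],79.1)
E
```

```text
t 4.38 pos [485.9 -11.2  19.7] rot [179.98  -0.    79.09] gap 47.5
rot first deg [ 0.02 -0.   -0.01] delta tool [  -0.6   -0.7 -130.3] after rot [  -0.6   -0.8 -130.3]
F [-0.57 -0.13  0.12] M [-0.085  0.088 -0.012] j [-0.1   0.41  1.86 -0.    0.87  0.09]
```

Request:
play_rows([
  {"x": 0,"y": 0,"z": 0,"wx": 0,"wy": 0,"wz": 0,"grip": 0},
  {"x": 0,"y": 0,"z": 0,"wx": 0,"wy": 0,"wz": 0,"grip": 0},
  {"x": 0,"y": 0,"z": 0,"wx": 0,"wy": 0,"wz": 0,"grip": 0},
  {"x": 0,"y": 0,"z": 0,"wx": 0,"wy": 0,"wz": 0,"grip": 0},
])

```text
clock: 4.88
eef_pos: [485.7, -11.2, 19.5]
eef_rot: [-3.142, 0.0, 1.38]
wrist_force: [-1.8, 0.5, 2.5]
finger_gap: 33.5
```

Request:
play_rows([
  {"x": 0,"y": 0,"z": -0.015,"wx": 0,"wy": 0,"wz": 0,"grip": 0},
  {"x": 0,"y": 0,"z": -0.025,"wx": 0,"wy": 0,"wz": 0,"grip": 0},
  {"x": 0,"y": 0,"z": -0.035,"wx": 0,"wy": 0,"wz": 0,"grip": 0},
  {"x": 0,"y": 0,"z": -0.035,"wx": 0,"wy": 0,"wz": 0,"grip": 0},
  {"x": 0,"y": 0,"z": -0.02,"wx": 0,"wy": 0,"wz": 0,"grip": 0},
  {"x": 0,"y": 0,"z": 0,"wx": 0,"wy": 0,"wz": 0,"grip": 0},
  {"x": 0,"y": 0,"z": 0,"wx": 0,"wy": 0,"wz": 0,"grip": 0},
  {"x": 0,"y": 0,"z": 0,"wx": 0,"wy": 0,"wz": 0,"grip": 0},
])

```text
clock: 5.88
eef_pos: [485.3, -11.2, 148.5]
eef_rot: [-3.14, 0.0, 1.38]
wrist_force: [0.3, 0.8, -4.4]
finger_gap: 33.7
```

```bash
cat >> h.py <<'E'
def measure(n=6):
    M=[];F=[]
    for k in range(n):
        im,d=manip.camera("scene"); p,R,s=tool()
        M.append(R.T@s["moment"]);F.append(s["wrist_force"])
    M=np.array(M)
    print("tool M",M.mean(0).round(4),"sd",M.std(0).round(3),"F",np.mean(F,0).round(2),"t",round(s["clock"],2),"gap",round(s["finger_gap"],1),"pos",p.round(1),np.degrees(s["eef_rot"]).round(1))
    return im
E
python3 - <<'E'
from h import *
import cv2
cv2.imwrite("pics/s1.png",measure()[:,:,::-1])
E
```

```text
tool M [ 0.06   -0.0938 -0.014 ] sd [0.029 0.029 0.021] F [-0.22 -0.4  -4.73] t 6.17 gap 33.3 pos [485.7 -11.2 149.2] [-180.     0.    79.1]
```

View pics/s1.png

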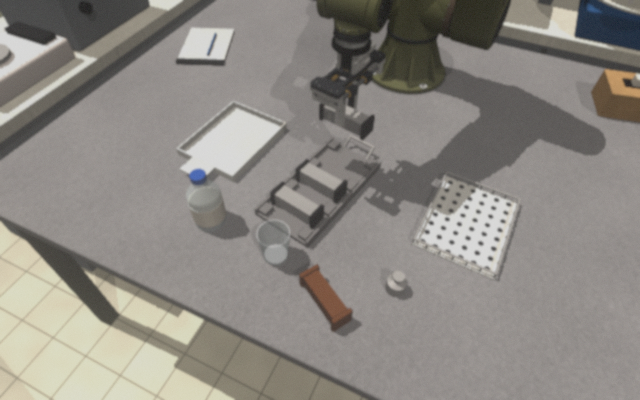

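The scene picture shows the vial 1 held level in the gripper at about (347,120), above the rack; the others are still in place. Now I tilt it.

Request:
play_rows([
  {"x": 0,"y": 0,"z": 0,"wx": 0,"wy": 6,"wz": 0,"grip": 0},
  {"x": 0,"y": 0,"z": 0,"wx": 0,"wy": 8,"wz": 0,"grip": 0},
  {"x": 0,"y": 0,"z": 0,"wx": 0,"wy": 8,"wz": 0,"grip": 0},
  {"x": 0,"y": 0,"z": 0,"wx": 0,"wy": 8,"wz": 0,"grip": 0},
  {"x": 0,"y": 0,"z": 0,"wx": 0,"wy": 0,"wz": 0,"grip": 0},
  {"x": 0,"y": 0,"z": 0,"wx": 0,"wy": 0,"wz": 0,"grip": 0},
  {"x": 0,"y": 0,"z": 0,"wx": 0,"wy": 0,"wz": 0,"grip": 0},
  {"x": 0,"y": 0,"z": 0,"wx": 0,"wy": 0,"wz": 0,"grip": 0},
  {"x": 0,"y": 0,"z": 0,"wx": 0,"wy": 0,"wz": 0,"grip": 0},
  {"x": 0,"y": 0,"z": 0,"wx": 0,"wy": 0,"wz": 0,"grip": 0},
])

```text
clock: 7.42
eef_pos: [485.8, -11.1, 149.5]
eef_rot: [3.142, -0.523, 1.381]
wrist_force: [-0.8, 0.2, -5.4]
finger_gap: 33.8
```

```bash

python3 - <<'E'
from h import *
import cv2
cv2.imwrite("pics/s2.png",measure(1)[:250,150:470,::-1])
E
```

```text
tool M [ 0.028  -0.8373  0.0533] sd [0. 0. 0.] F [ 0.81 -0.39 -4.79] t 7.47 gap 33.6 pos [485.8 -11.1 149.4] [180.  -30.   79.1]
```

Request:
play_rows([
  {"x": 0,"y": 0,"z": 0,"wx": 0,"wy": -8,"wz": 0,"grip": 0},
  {"x": 0,"y": 0,"z": 0,"wx": 0,"wy": -8,"wz": 0,"grip": 0},
  {"x": 0,"y": 0,"z": 0,"wx": 0,"wy": -8,"wz": 0,"grip": 0},
  {"x": 0,"y": 0,"z": 0,"wx": 0,"wy": -6,"wz": 0,"grip": 0},
  {"x": 0,"y": 0,"z": 0,"wx": 0,"wy": 0,"wz": 0,"grip": 0},
  {"x": 0,"y": 0,"z": 0,"wx": 0,"wy": 0,"wz": 0,"grip": 0},
  {"x": 0,"y": 0,"z": 0,"wx": 0,"wy": 0,"wz": 0,"grip": 0},
])

```text
clock: 8.35
eef_pos: [485.6, -11.7, 149.3]
eef_rot: [-3.141, -0.001, 1.379]
wrist_force: [0.2, 0.4, -4.4]
finger_gap: 33.9
```

```bash

python3 - <<'E'
from h import *
import cv2
cv2.imwrite("pics/s3.png",measure(6)[:250,150:470,::-1])
E
```

```text
tool M [ 0.0495 -0.0966 -0.0118] sd [0.024 0.025 0.034] F [ 0.05 -0.16 -4.97] t 8.65 gap 33.6 pos [485.7 -11.3 149.4] [-180.    -0.    79.1]
```

View pics/s2.png

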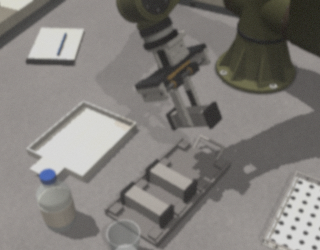

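View pics/s3.png

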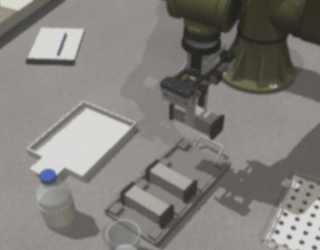

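No change after the first tilt. Now the other way.

Request:
play_rows([
  {"x": 0,"y": 0,"z": 0,"wx": 0,"wy": -8,"wz": 0,"grip": 0},
  {"x": 0,"y": 0,"z": 0,"wx": 0,"wy": -8,"wz": 0,"grip": 0},
  {"x": 0,"y": 0,"z": 0,"wx": 0,"wy": -8,"wz": 0,"grip": 0},
  {"x": 0,"y": 0,"z": 0,"wx": 0,"wy": -8,"wz": 0,"grip": 0},
  {"x": 0,"y": 0,"z": 0,"wx": 0,"wy": 0,"wz": 0,"grip": 0},
  {"x": 0,"y": 0,"z": 0,"wx": 0,"wy": 0,"wz": 0,"grip": 0},
  {"x": 0,"y": 0,"z": 0,"wx": 0,"wy": 0,"wz": 0,"grip": 0},
  {"x": 0,"y": 0,"z": 0,"wx": 0,"wy": 0,"wz": 0,"grip": 0},
  {"x": 0,"y": 0,"z": 0,"wx": 0,"wy": 0,"wz": 0,"grip": 0},
  {"x": 0,"y": 0,"z": 0,"wx": 0,"wy": 8,"wz": 0,"grip": 0},
  {"x": 0,"y": 0,"z": 0,"wx": 0,"wy": 8,"wz": 0,"grip": 0},
  {"x": 0,"y": 0,"z": 0,"wx": 0,"wy": 8,"wz": 0,"grip": 0},
  {"x": 0,"y": 0,"z": 0,"wx": 0,"wy": 8,"wz": 0,"grip": 0},
  {"x": 0,"y": 0,"z": 0,"wx": 0,"wy": 0,"wz": 0,"grip": 0},
  {"x": 0,"y": 0,"z": 0,"wx": 0,"wy": 0,"wz": 0,"grip": 0},
  {"x": 0,"y": 0,"z": 0,"wx": 0,"wy": 0,"wz": 0,"grip": 0},
])

```text
clock: 10.65
eef_pos: [485.7, -10.6, 149.3]
eef_rot: [-3.141, 0.002, 1.382]
wrist_force: [-0.6, -0.1, -5.5]
finger_gap: 33.7
```

```bash

python3 - <<'E'
from h import *
measure(6)
# basket slot near (x=-50): 
c=np.array([520.5,308]);a=np.radians(-3.6)
for s in (-50,50): print(s,c+s*np.array([np.cos(a),np.sin(a)]))
t=c-50*np.array([np.cos(a),np.sin(a)])
goto([t[0],t[1],149],86.4)
E
```

```text
tool M [ 0.081  -0.0648  0.0013] sd [0.013 0.02  0.032] F [ 0.12 -0.12 -4.74] t 10.95 gap 33.8 pos [485.8 -11.  149.4] [-180.     0.    79.1]
-50 [470.59866358 311.13952598]
50 [570.40133642 304.86047402]
t 10.95 pos [485.8 -11.  149.4] rot [-1.7999e+02  2.0000e-02  7.9120e+01] gap 33.8
rot first deg [-0.01  0.02 -7.28] delta tool [ 3.135e+02 -7.570e+01  3.000e-01] after rot [320.5 -35.4   0.4]
F [ 0.75 -0.3  -5.05] M [-0.063  0.101 -0.044] j [-0.1   0.21  1.77 -0.    1.16  0.09]
```

Request:
play_rows([
  {"x": 0,"y": 0,"z": 0,"wx": 0,"wy": 0,"wz": -7.3,"grip": 0},
  {"x": 0.0205,"y": 0.0016,"z": 0,"wx": 0,"wy": 0,"wz": 0,"grip": 0},
  {"x": 0.04,"y": 0.002,"z": 0,"wx": 0,"wy": 0,"wz": 0,"grip": 0},
  {"x": 0.04,"y": 0.002,"z": 0,"wx": 0,"wy": 0,"wz": 0,"grip": 0},
  {"x": 0.04,"y": 0.002,"z": 0,"wx": 0,"wy": 0,"wz": 0,"grip": 0},
  {"x": 0.04,"y": 0.002,"z": 0,"wx": 0,"wy": 0,"wz": 0,"grip": 0},
  {"x": 0.04,"y": 0.002,"z": 0,"wx": 0,"wy": 0,"wz": 0,"grip": 0},
  {"x": 0.04,"y": 0.002,"z": 0,"wx": 0,"wy": 0,"wz": 0,"grip": 0},
  {"x": 0.04,"y": 0.001,"z": 0,"wx": 0,"wy": 0,"wz": 0,"grip": 0},
  {"x": 0.02,"y": 0,"z": 0.02,"wx": 0,"wy": 0,"wz": 0,"grip": 0},
  {"x": 0,"y": 0,"z": 0.03,"wx": 0,"wy": 0,"wz": 0,"grip": 0},
  {"x": 0,"y": 0,"z": 0.03,"wx": 0,"wy": 0,"wz": 0,"grip": 0},
  {"x": 0,"y": 0,"z": 0.015,"wx": 0,"wy": 0,"wz": 0,"grip": 0},
  {"x": 0,"y": 0,"z": 0,"wx": 0,"wy": 0,"wz": 0,"grip": 0},
  {"x": 0,"y": 0,"z": 0,"wx": 0,"wy": 0,"wz": 0,"grip": 0},
])

```text
clock: 12.82
eef_pos: [521.2, 308.0, 55.7]
eef_rot: [3.14, -0.001, 1.508]
wrist_force: [0.7, -0.2, -4.7]
finger_gap: 33.4
```

```bash

python3 - <<'E'
from h import *
import cv2
goto([520.5,308,13],86.4)
cv2.imwrite("pics/s4.png",measure(1)[100:300,350:550,::-1].repeat(3,0).repeat(3,1))
E
```

```text
t 12.82 pos [521.2 308.   55.7] rot [ 1.7991e+02 -5.0000e-02  8.6380e+01] gap 33.4
rot first deg [ 0.09 -0.05 -0.02] delta tool [-0.1 -0.7 42.7] after rot [-0.1 -0.7 42.7]
F [ 0.74 -0.21 -4.67] M [-0.053  0.029 -0.025] j [ 0.47  0.58  1.5  -0.    1.07  0.54]
tool M [ 0.0275 -0.0865 -0.002 ] sd [0. 0. 0.] F [-0.1   0.38 -5.66] t 12.88 gap 33.7 pos [521.1 308.   55.8] [ 1.799e+02 -1.000e-01  8.640e+01]
```

View pics/s4.png

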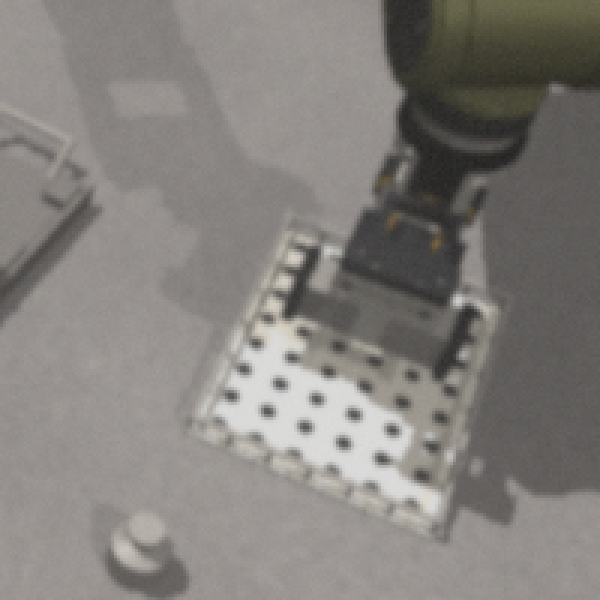

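The vial hangs level over the basket, centre about (370,325) in the crop, inside the fence. Lowering.

Request:
play_rows([
  {"x": 0,"y": 0,"z": 0.02,"wx": 0,"wy": 0,"wz": 0,"grip": 0},
  {"x": 0,"y": 0,"z": 0.015,"wx": 0,"wy": 0,"wz": 0,"grip": 0},
  {"x": 0,"y": 0,"z": 0.006,"wx": 0,"wy": 0,"wz": 0,"grip": 0},
  {"x": 0,"y": 0,"z": 0,"wx": 0,"wy": 0,"wz": 0,"grip": 0},
  {"x": 0,"y": 0,"z": 0,"wx": 0,"wy": 0,"wz": 0,"grip": 0},
])

```text
clock: 13.5
eef_pos: [520.6, 307.8, 13.3]
eef_rot: [3.142, -0.0, 1.508]
wrist_force: [0.3, 0.5, -5.0]
finger_gap: 34.0
```

Request:
play_rows([
  {"x": 0,"y": 0,"z": 0.0015,"wx": 0,"wy": 0,"wz": 0,"grip": 0},
  {"x": 0,"y": 0,"z": 0,"wx": 0,"wy": 0,"wz": 0,"grip": 0},
])

```text
clock: 13.75
eef_pos: [520.7, 307.9, 12.5]
eef_rot: [3.141, -0.0, 1.508]
wrist_force: [-2.7, -1.3, 3.7]
finger_gap: 33.8
```

Request:
play_rows([
  {"x": 0,"y": 0,"z": 0,"wx": 0,"wy": 0,"wz": 0,"grip": 0.65},
  {"x": 0,"y": 0,"z": 0,"wx": 0,"wy": 0,"wz": 0,"grip": 0.65},
  {"x": 0,"y": 0,"z": 0,"wx": 0,"wy": 0,"wz": 0,"grip": 0.65},
  {"x": 0,"y": 0,"z": 0,"wx": 0,"wy": 0,"wz": 0,"grip": 0.65},
  {"x": 0,"y": 0,"z": -0.02,"wx": 0,"wy": 0,"wz": 0,"grip": 0.65},
  {"x": 0,"y": 0,"z": -0.035,"wx": 0,"wy": 0,"wz": 0,"grip": 0.8},
  {"x": 0,"y": 0,"z": -0.04,"wx": 0,"wy": 0,"wz": 0,"grip": 0.8},
  {"x": 0,"y": 0,"z": -0.025,"wx": 0,"wy": 0,"wz": 0,"grip": 0.8},
  {"x": 0,"y": 0,"z": 0,"wx": 0,"wy": 0,"wz": 0,"grip": 0.8},
])

```text
clock: 14.88
eef_pos: [521.4, 308.2, 135.0]
eef_rot: [3.138, -0.002, 1.508]
wrist_force: [-0.4, 1.4, -0.7]
finger_gap: 74.9
```

```bash

python3 - <<'E'
from h import *
import cv2
goto([574.5,-29.2,60],79.1)
im,d=manip.camera("top")
cv2.imwrite("pics/t2.png",cv2.resize(im[130:310,130:390,::-1],None,fx=3,fy=3,interpolation=cv2.INTER_CUBIC))
E
```

```text
t 14.88 pos [521.4 308.2 135. ] rot [ 1.7977e+02 -1.4000e-01  8.6390e+01] gap 74.9
rot first deg [ 0.22 -0.15  7.29] delta tool [-333.6   74.    74.5] after rot [-321.3  116.    75. ]
F [-0.37  1.42 -0.69] M [-0.044  0.061 -0.015] j [0.47 0.48 1.44 0.   1.22 0.54]
```

View pics/t2.png

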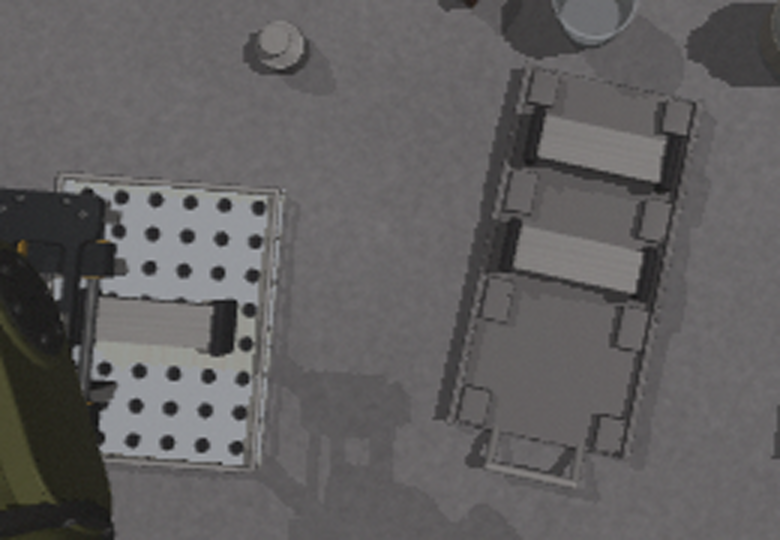

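Vial 1 lies level in the middle of the basket (tube about x 95–210, y 300–350 in the crop). On to vial 2.

Request:
play_rows([
  {"x": 0,"y": 0,"z": 0,"wx": 0,"wy": 0,"wz": 7.3,"grip": 0.8},
  {"x": -0.0207,"y": 0.0075,"z": 0,"wx": 0,"wy": 0,"wz": 0,"grip": 0.8},
  {"x": -0.043,"y": 0.0156,"z": 0,"wx": 0,"wy": 0,"wz": 0,"grip": 0.8},
  {"x": -0.043,"y": 0.0156,"z": 0,"wx": 0,"wy": 0,"wz": 0,"grip": 0.8},
  {"x": -0.043,"y": 0.0156,"z": 0,"wx": 0,"wy": 0,"wz": 0,"grip": 0.8},
  {"x": -0.043,"y": 0.0156,"z": 0,"wx": 0,"wy": 0,"wz": 0,"grip": 0.8},
  {"x": -0.043,"y": 0.0156,"z": 0,"wx": 0,"wy": 0,"wz": 0,"grip": 0.8},
  {"x": -0.043,"y": 0.0156,"z": 0,"wx": 0,"wy": 0,"wz": 0,"grip": 0.8},
  {"x": -0.043,"y": 0.0157,"z": 0,"wx": 0,"wy": 0,"wz": 0,"grip": 0.8},
  {"x": 0,"y": 0,"z": 0.03,"wx": 0,"wy": 0,"wz": 0,"grip": 0.8},
  {"x": 0,"y": 0,"z": 0.01,"wx": 0,"wy": 0,"wz": 0,"grip": 0.8},
  {"x": 0,"y": 0,"z": 0,"wx": 0,"wy": 0,"wz": 0,"grip": 0.8},
  {"x": 0,"y": 0,"z": 0,"wx": 0,"wy": 0,"wz": 0,"grip": 0.8},
])

```text
clock: 16.55
eef_pos: [574.6, -30.0, 92.8]
eef_rot: [3.14, -0.0, 1.382]
wrist_force: [-0.0, 0.1, 0.5]
finger_gap: 75.3
```

```bash

python3 - <<'E'
from h import *
import cv2
goto([574.5,-30,20],79.1)
p,R,s=tool()
im,d=manip.camera("wrist"); cv2.imwrite("pics/w5.png",cv2.resize(im[100:280,230:560,::-1],None,fx=2.4,fy=2.4,interpolation=cv2.INTER_CUBIC))
np.save("w5T.npy",np.c_[R,p])
E
```

```text
t 16.55 pos [574.6 -30.   92.8] rot [179.94  -0.    79.16] gap 75.3
rot first deg [ 0.06 -0.    0.06] delta tool [-0.  -0.2 72.8] after rot [-0.  -0.1 72.8]
F [-0.03  0.11  0.47] M [-0.07   0.117  0.036] j [-0.12  0.47  1.56 -0.    1.11  0.07]
```

View pics/w5.png

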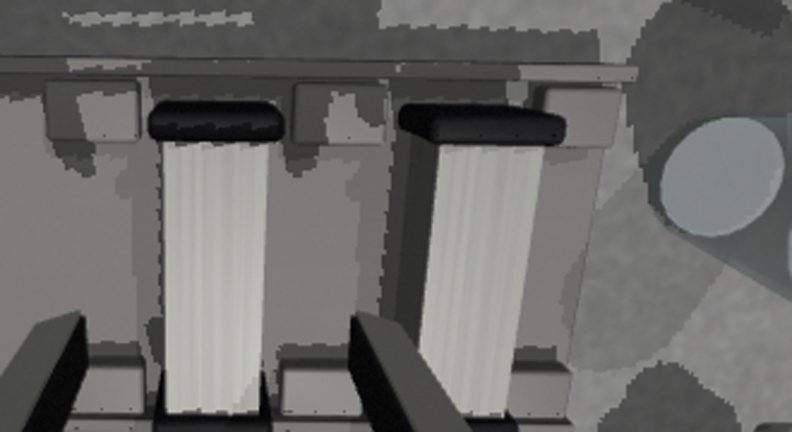

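Vial 2's tube (x about 163–268) sits midway between the fingers (85 and 350). Descend and close.

Request:
play_rows([
  {"x": 0,"y": 0,"z": 0.025,"wx": 0,"wy": 0,"wz": 0,"grip": 0.8},
  {"x": 0,"y": 0,"z": 0.03,"wx": 0,"wy": 0,"wz": 0,"grip": 0.8},
  {"x": 0,"y": 0,"z": 0.018,"wx": 0,"wy": 0,"wz": 0,"grip": 0.8},
  {"x": 0,"y": 0,"z": 0,"wx": 0,"wy": 0,"wz": 0,"grip": 0},
  {"x": 0,"y": 0,"z": 0,"wx": 0,"wy": 0,"wz": 0,"grip": 0},
  {"x": 0,"y": 0,"z": 0,"wx": 0,"wy": 0,"wz": 0,"grip": 0},
  {"x": 0,"y": 0,"z": 0,"wx": 0,"wy": 0,"wz": 0,"grip": 0},
  {"x": 0,"y": 0,"z": 0,"wx": 0,"wy": 0,"wz": 0,"grip": 0},
  {"x": 0,"y": 0,"z": 0,"wx": 0,"wy": 0,"wz": 0,"grip": 0},
  {"x": 0,"y": 0,"z": 0,"wx": 0,"wy": 0,"wz": 0,"grip": 0},
  {"x": 0,"y": 0,"z": 0,"wx": 0,"wy": 0,"wz": 0,"grip": 0},
])

```text
clock: 17.98
eef_pos: [574.4, -30.2, 19.4]
eef_rot: [3.141, -0.0, 1.38]
wrist_force: [-2.8, 1.3, 5.5]
finger_gap: 33.8
```

Request:
play_rows([
  {"x": 0,"y": 0,"z": -0.015,"wx": 0,"wy": 0,"wz": 0,"grip": 0},
  {"x": 0,"y": 0,"z": -0.025,"wx": 0,"wy": 0,"wz": 0,"grip": 0},
  {"x": 0,"y": 0,"z": -0.035,"wx": 0,"wy": 0,"wz": 0,"grip": 0},
  {"x": 0,"y": 0,"z": -0.035,"wx": 0,"wy": 0,"wz": 0,"grip": 0},
  {"x": 0,"y": 0,"z": -0.02,"wx": 0,"wy": 0,"wz": 0,"grip": 0},
  {"x": 0,"y": 0,"z": 0,"wx": 0,"wy": 0,"wz": 0,"grip": 0},
  {"x": 0,"y": 0,"z": 0,"wx": 0,"wy": 0,"wz": 0,"grip": 0},
  {"x": 0,"y": 0,"z": 0,"wx": 0,"wy": 0,"wz": 0,"grip": 0},
])

```text
clock: 18.98
eef_pos: [573.8, -30.2, 147.8]
eef_rot: [-3.14, 0.0, 1.38]
wrist_force: [0.1, 0.1, -5.1]
finger_gap: 33.6
```

```bash

python3 - <<'E'
from h import *
measure(6)
E
```

```text
tool M [ 0.0615 -0.0718 -0.0072] sd [0.015 0.016 0.028] F [-0.33  0.15 -5.3 ] t 19.27 gap 33.9 pos [574.3 -30.2 148.7] [-180.     0.    79.1]
```

Request:
play_rows([
  {"x": 0,"y": 0,"z": 0,"wx": 0,"wy": 6,"wz": 0,"grip": 0},
  {"x": 0,"y": 0,"z": 0,"wx": 0,"wy": 8,"wz": 0,"grip": 0},
  {"x": 0,"y": 0,"z": 0,"wx": 0,"wy": 8,"wz": 0,"grip": 0},
  {"x": 0,"y": 0,"z": 0,"wx": 0,"wy": 8,"wz": 0,"grip": 0},
  {"x": 0,"y": 0,"z": 0,"wx": 0,"wy": 0,"wz": 0,"grip": 0},
  {"x": 0,"y": 0,"z": 0,"wx": 0,"wy": 0,"wz": 0,"grip": 0},
  {"x": 0,"y": 0,"z": 0,"wx": 0,"wy": 0,"wz": 0,"grip": 0},
  {"x": 0,"y": 0,"z": 0,"wx": 0,"wy": 0,"wz": 0,"grip": 0},
  {"x": 0,"y": 0,"z": 0,"wx": 0,"wy": 0,"wz": 0,"grip": 0},
  {"x": 0,"y": 0,"z": 0,"wx": 0,"wy": 0,"wz": 0,"grip": 0},
  {"x": 0,"y": 0,"z": 0,"wx": 0,"wy": -8,"wz": 0,"grip": 0},
  {"x": 0,"y": 0,"z": 0,"wx": 0,"wy": -8,"wz": 0,"grip": 0},
  {"x": 0,"y": 0,"z": 0,"wx": 0,"wy": -8,"wz": 0,"grip": 0},
  {"x": 0,"y": 0,"z": 0,"wx": 0,"wy": -6,"wz": 0,"grip": 0},
  {"x": 0,"y": 0,"z": 0,"wx": 0,"wy": 0,"wz": 0,"grip": 0},
  {"x": 0,"y": 0,"z": 0,"wx": 0,"wy": 0,"wz": 0,"grip": 0},
  {"x": 0,"y": 0,"z": 0,"wx": 0,"wy": 0,"wz": 0,"grip": 0},
])

```text
clock: 21.4
eef_pos: [574.1, -30.9, 148.8]
eef_rot: [-3.141, -0.001, 1.379]
wrist_force: [0.5, -1.0, -5.2]
finger_gap: 33.3
```

```bash

python3 - <<'E'
from h import *
import cv2
cv2.imwrite("pics/s6.png",measure(6)[:300,150:470,::-1])
E
```

```text
tool M [ 0.0559  0.0236 -0.0096] sd [0.04  0.033 0.031] F [-0.04  0.25 -5.04] t 21.7 gap 33.8 pos [574.3 -30.4 148.9] [-180.    -0.    79.1]
```

View pics/s6.png

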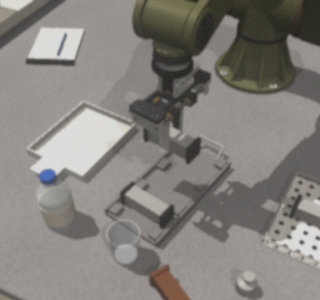

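The moment changed by +0.095 N m, which points to a free impactor. Tilting the other way to confirm.

Request:
play_rows([
  {"x": 0,"y": 0,"z": 0,"wx": 0,"wy": -8,"wz": 0,"grip": 0},
  {"x": 0,"y": 0,"z": 0,"wx": 0,"wy": -8,"wz": 0,"grip": 0},
  {"x": 0,"y": 0,"z": 0,"wx": 0,"wy": -8,"wz": 0,"grip": 0},
  {"x": 0,"y": 0,"z": 0,"wx": 0,"wy": -8,"wz": 0,"grip": 0},
  {"x": 0,"y": 0,"z": 0,"wx": 0,"wy": 0,"wz": 0,"grip": 0},
  {"x": 0,"y": 0,"z": 0,"wx": 0,"wy": 0,"wz": 0,"grip": 0},
  {"x": 0,"y": 0,"z": 0,"wx": 0,"wy": 0,"wz": 0,"grip": 0},
  {"x": 0,"y": 0,"z": 0,"wx": 0,"wy": 0,"wz": 0,"grip": 0},
  {"x": 0,"y": 0,"z": 0,"wx": 0,"wy": 0,"wz": 0,"grip": 0},
  {"x": 0,"y": 0,"z": 0,"wx": 0,"wy": 8,"wz": 0,"grip": 0},
  {"x": 0,"y": 0,"z": 0,"wx": 0,"wy": 8,"wz": 0,"grip": 0},
  {"x": 0,"y": 0,"z": 0,"wx": 0,"wy": 8,"wz": 0,"grip": 0},
  {"x": 0,"y": 0,"z": 0,"wx": 0,"wy": 8,"wz": 0,"grip": 0},
  {"x": 0,"y": 0,"z": 0,"wx": 0,"wy": 0,"wz": 0,"grip": 0},
  {"x": 0,"y": 0,"z": 0,"wx": 0,"wy": 0,"wz": 0,"grip": 0},
  {"x": 0,"y": 0,"z": 0,"wx": 0,"wy": 0,"wz": 0,"grip": 0},
])

```text
clock: 23.7
eef_pos: [574.3, -29.5, 148.7]
eef_rot: [-3.141, 0.002, 1.382]
wrist_force: [0.6, 0.2, -5.1]
finger_gap: 34.0
```

```bash

python3 - <<'E'
from h import *
measure(6)
c=np.array([517,-308.6]);a=np.radians(-6)
for s in (-50,50):
    t=c+s*np.array([np.cos(a),np.sin(a)]); print(s,t)
    goto([t[0],t[1],149],84)
E
```

```text
tool M [ 0.0759 -0.1941 -0.0094] sd [0.007 0.026 0.024] F [ 0.11  0.11 -5.12] t 24.0 gap 33.5 pos [574.3 -30.  148.9] [-180.     0.    79.1]
-50 [ 467.27390523 -303.37357684]
t 24.0 pos [574.3 -30.  148.9] rot [-1.7999e+02  2.0000e-02  7.9120e+01] gap 33.5
rot first deg [-0.01  0.02 -4.88] delta tool [-288.7  -53.5   -0. ] after rot [-2.831e+02 -7.790e+01 -1.000e-01]
F [-0.08  0.58 -4.39] M [-0.161  0.104  0.03 ] j [-0.12  0.41  1.51 -0.    1.22  0.07]
50 [ 566.72609477 -313.82642316]
t 24.0 pos [574.3 -30.  148.9] rot [-1.7999e+02  2.0000e-02  7.9120e+01] gap 33.5
rot first deg [-0.01  0.02 -4.88] delta tool [-280.2   46.1   -0. ] after rot [-2.831e+02  2.210e+01 -1.000e-01]
F [-0.08  0.58 -4.39] M [-0.161  0.104  0.03 ] j [-0.12  0.41  1.51 -0.    1.22  0.07]
```

A swing of −0.22 N m: vial 2 is free, so it goes to the loading tray, slot +50.

Request:
play_rows([
  {"x": 0,"y": 0,"z": 0,"wx": 0,"wy": 0,"wz": -4.9,"grip": 0},
  {"x": -0.018,"y": 0.0015,"z": 0,"wx": 0,"wy": 0,"wz": 0,"grip": 0},
  {"x": -0.04,"y": 0.0032,"z": 0,"wx": 0,"wy": 0,"wz": 0,"grip": 0},
  {"x": -0.04,"y": 0.0032,"z": 0,"wx": 0,"wy": 0,"wz": 0,"grip": 0},
  {"x": -0.04,"y": 0.0032,"z": 0,"wx": 0,"wy": 0,"wz": 0,"grip": 0},
  {"x": -0.04,"y": 0.0032,"z": 0,"wx": 0,"wy": 0,"wz": 0,"grip": 0},
  {"x": -0.04,"y": 0.0032,"z": 0,"wx": 0,"wy": 0,"wz": 0,"grip": 0},
  {"x": -0.04,"y": 0.0032,"z": 0,"wx": 0,"wy": 0,"wz": 0,"grip": 0},
  {"x": -0.025,"y": 0.0012,"z": 0.015,"wx": 0,"wy": 0,"wz": 0,"grip": 0},
  {"x": 0,"y": 0,"z": 0.03,"wx": 0,"wy": 0,"wz": 0,"grip": 0},
  {"x": 0,"y": 0,"z": 0.03,"wx": 0,"wy": 0,"wz": 0,"grip": 0},
  {"x": 0,"y": 0,"z": 0.02,"wx": 0,"wy": 0,"wz": 0,"grip": 0},
  {"x": 0,"y": 0,"z": 0,"wx": 0,"wy": 0,"wz": 0,"grip": 0},
  {"x": 0,"y": 0,"z": 0,"wx": 0,"wy": 0,"wz": 0,"grip": 0},
])

```text
clock: 25.75
eef_pos: [567.0, -314.2, 55.0]
eef_rot: [3.14, 0.001, 1.466]
wrist_force: [0.7, 0.2, -4.3]
finger_gap: 33.6
```

```bash

python3 - <<'E'
from h import *
import cv2
goto([566.7,-313.8,13],84)
cv2.imwrite("pics/s7.png",measure(1)[60:260,130:330,::-1].repeat(3,0).repeat(3,1))
E
```

```text
t 25.75 pos [ 567.  -314.2   55. ] rot [1.7992e+02 4.0000e-02 8.3990e+01] gap 33.6
rot first deg [ 0.08  0.04 -0.01] delta tool [ 0.4 -0.4 42. ] after rot [ 0.4 -0.3 42. ]
F [ 0.69  0.22 -4.27] M [-0.199  0.081  0.013] j [-0.56  0.66  1.36  0.    1.12 -0.46]
tool M [ 0.0542 -0.1313 -0.0056] sd [0. 0. 0.] F [-0.61  0.53 -4.56] t 25.8 gap 33.6 pos [ 567.1 -314.3   55.3] [1.799e+02 1.000e-01 8.400e+01]
```

View pics/s7.png

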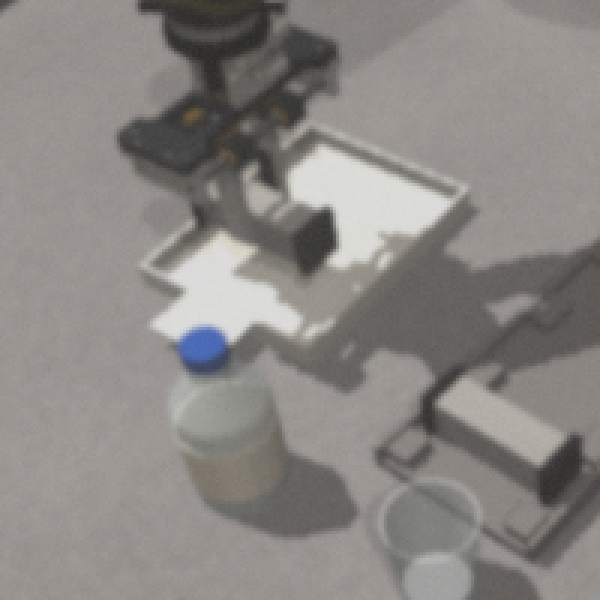

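Vial 2 hangs inside the tray walls (end plug about (315,240) in the crop), bottle clear. Lowering.

Request:
play_rows([
  {"x": 0,"y": 0,"z": 0.02,"wx": 0,"wy": 0,"wz": 0,"grip": 0},
  {"x": 0,"y": 0,"z": 0.015,"wx": 0,"wy": 0,"wz": 0,"grip": 0},
  {"x": 0,"y": 0,"z": 0.006,"wx": 0,"wy": 0,"wz": 0,"grip": 0},
  {"x": 0,"y": 0,"z": 0.001,"wx": 0,"wy": 0,"wz": 0,"grip": 0},
  {"x": 0,"y": 0,"z": 0,"wx": 0,"wy": 0,"wz": 0,"grip": 0},
  {"x": 0,"y": 0,"z": 0,"wx": 0,"wy": 0,"wz": 0,"grip": 0},
])

```text
clock: 26.55
eef_pos: [566.5, -314.0, 12.1]
eef_rot: [3.141, 0.0, 1.466]
wrist_force: [0.6, 0.0, -4.2]
finger_gap: 33.8
```

Request:
play_rows([
  {"x": 0,"y": 0,"z": 0.001,"wx": 0,"wy": 0,"wz": 0,"grip": 0},
  {"x": 0,"y": 0,"z": 0,"wx": 0,"wy": 0,"wz": 0,"grip": 0},
])

```text
clock: 26.8
eef_pos: [566.6, -314.1, 11.4]
eef_rot: [3.141, 0.0, 1.466]
wrist_force: [-1.7, 0.8, 1.2]
finger_gap: 33.6
```

Contact. Release and lift.

Request:
play_rows([
  {"x": 0,"y": 0,"z": 0,"wx": 0,"wy": 0,"wz": 0,"grip": 0.6},
  {"x": 0,"y": 0,"z": 0,"wx": 0,"wy": 0,"wz": 0,"grip": 0.6},
  {"x": 0,"y": 0,"z": 0,"wx": 0,"wy": 0,"wz": 0,"grip": 0.6},
  {"x": 0,"y": 0,"z": 0,"wx": 0,"wy": 0,"wz": 0,"grip": 0.6},
  {"x": 0,"y": 0,"z": -0.02,"wx": 0,"wy": 0,"wz": 0,"grip": 0.6},
  {"x": 0,"y": 0,"z": -0.035,"wx": 0,"wy": 0,"wz": 0,"grip": 0.8},
  {"x": 0,"y": 0,"z": -0.04,"wx": 0,"wy": 0,"wz": 0,"grip": 0.8},
  {"x": 0,"y": 0,"z": -0.025,"wx": 0,"wy": 0,"wz": 0,"grip": 0.8},
  {"x": 0,"y": 0,"z": 0,"wx": 0,"wy": 0,"wz": 4.9,"grip": 0.8},
  {"x": 0,"y": 0,"z": 0,"wx": 0,"wy": 0,"wz": 0,"grip": 0.8},
  {"x": 0,"y": 0,"z": 0,"wx": 0,"wy": 0,"wz": 0,"grip": 0.8},
])

```text
clock: 28.18
eef_pos: [566.4, -313.9, 131.3]
eef_rot: [3.142, 0.0, 1.382]
wrist_force: [-0.6, -0.3, -0.4]
finger_gap: 74.9
```

```bash

python3 - <<'E'
from h import *
import cv2
goto([663.2,-47.2,90],79.1)
im,d=manip.camera("top")
cv2.imwrite("pics/t3.png",cv2.resize(im[100:310,290:490,::-1],None,fx=2.8,fy=2.8,interpolation=cv2.INTER_CUBIC))
E
```

```text
t 28.18 pos [ 566.4 -313.9  131.3] rot [180.     0.    79.19] gap 74.9
rot first deg [0.   0.   0.09] delta tool [280.2  45.1  41.3] after rot [280.2  44.6  41.3]
F [-0.64 -0.35 -0.37] M [-0.054  0.153  0.015] j [-0.56  0.58  1.3  -0.    1.26 -0.37]
```

View pics/t3.png

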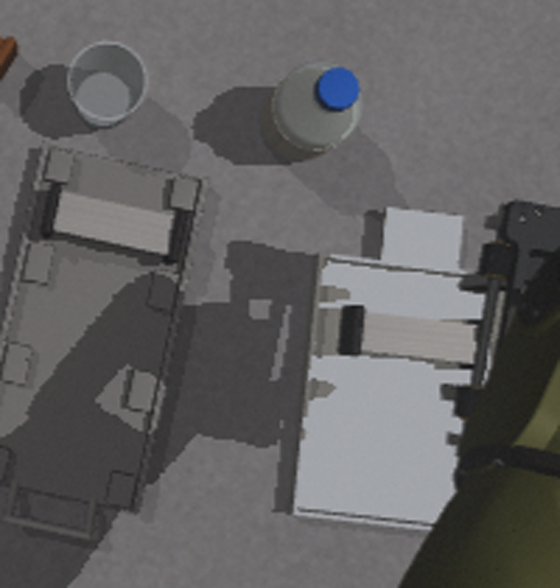

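Vial 2 lies flat in the tray (crop about (415,330)). On to vial 3.

Request:
play_rows([
  {"x": 0.018,"y": 0.003,"z": 0,"wx": 0,"wy": 0,"wz": 0.1,"grip": 0.8},
  {"x": 0.042,"y": 0.0067,"z": 0,"wx": 0,"wy": 0,"wz": 0,"grip": 0.8},
  {"x": 0.042,"y": 0.0067,"z": 0,"wx": 0,"wy": 0,"wz": 0,"grip": 0.8},
  {"x": 0.042,"y": 0.0067,"z": 0,"wx": 0,"wy": 0,"wz": 0,"grip": 0.8},
  {"x": 0.042,"y": 0.0067,"z": 0,"wx": 0,"wy": 0,"wz": 0,"grip": 0.8},
  {"x": 0.042,"y": 0.0067,"z": 0,"wx": 0,"wy": 0,"wz": 0,"grip": 0.8},
  {"x": 0.042,"y": 0.0067,"z": 0,"wx": 0,"wy": 0,"wz": 0,"grip": 0.8},
  {"x": 0.0102,"y": 0.0014,"z": 0.02,"wx": 0,"wy": 0,"wz": 0,"grip": 0.8},
  {"x": 0,"y": 0,"z": 0.02,"wx": 0,"wy": 0,"wz": 0,"grip": 0.8},
  {"x": 0,"y": 0,"z": 0,"wx": 0,"wy": 0,"wz": 0,"grip": 0.8},
  {"x": 0,"y": 0,"z": 0,"wx": 0,"wy": 0,"wz": 0,"grip": 0.8},
  {"x": 0,"y": 0,"z": 0,"wx": 0,"wy": 0,"wz": 0,"grip": 0.8},
])

```text
clock: 29.72
eef_pos: [664.0, -48.2, 91.8]
eef_rot: [3.14, -0.0, 1.378]
wrist_force: [0.1, 0.5, 0.3]
finger_gap: 75.3
```

```bash

python3 - <<'E'
from h import *
import cv2
goto([663.2,-47.2,20],79.1)
p,R,s=tool()
im,d=manip.camera("wrist"); cv2.imwrite("pics/w8.png",cv2.resize(im[100:280,230:560,::-1],None,fx=2.4,fy=2.4,interpolation=cv2.INTER_CUBIC))
E
```

```text
t 29.73 pos [664.  -48.2  91.8] rot [179.93  -0.    78.94] gap 75.3
rot first deg [ 0.07 -0.   -0.16] delta tool [ 0.8 -1.  71.8] after rot [ 0.8 -0.9 71.8]
F [0.09 0.51 0.32] M [-0.054  0.097 -0.01 ] j [-0.13  0.66  1.27 -0.    1.21  0.07]
```

View pics/w8.png

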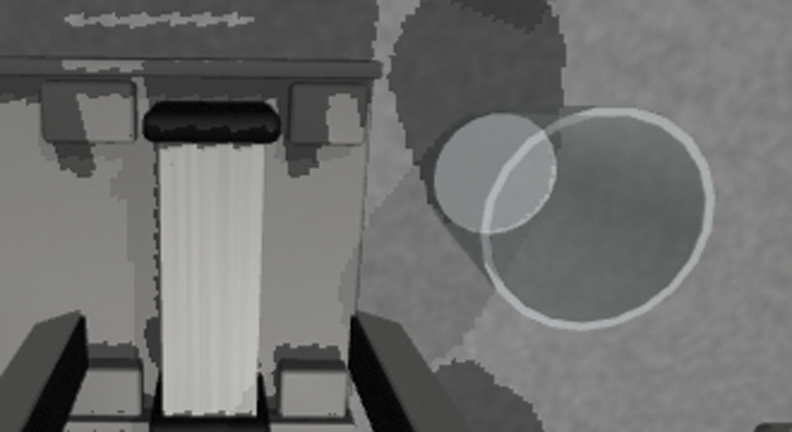

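Request:
play_rows([
  {"x": 0.0008,"y": -0.001,"z": 0.025,"wx": 0,"wy": 0,"wz": 0,"grip": 0.8},
  {"x": 0,"y": 0,"z": 0.03,"wx": 0,"wy": 0,"wz": 0,"grip": 0.8},
  {"x": 0,"y": 0,"z": 0.017,"wx": 0,"wy": 0,"wz": 0,"grip": 0.8},
  {"x": 0,"y": 0,"z": 0,"wx": 0,"wy": 0,"wz": 0,"grip": 0},
  {"x": 0,"y": 0,"z": 0,"wx": 0,"wy": 0,"wz": 0,"grip": 0},
  {"x": 0,"y": 0,"z": 0,"wx": 0,"wy": 0,"wz": 0,"grip": 0},
  {"x": 0,"y": 0,"z": 0,"wx": 0,"wy": 0,"wz": 0,"grip": 0},
  {"x": 0,"y": 0,"z": 0,"wx": 0,"wy": 0,"wz": 0,"grip": 0},
  {"x": 0,"y": 0,"z": 0,"wx": 0,"wy": 0,"wz": 0,"grip": 0},
  {"x": 0,"y": 0,"z": 0,"wx": 0,"wy": 0,"wz": 0,"grip": 0},
  {"x": 0,"y": 0,"z": 0,"wx": 0,"wy": 0,"wz": 0,"grip": 0},
])

```text
clock: 31.15
eef_pos: [663.0, -46.5, 19.4]
eef_rot: [3.141, -0.0, 1.379]
wrist_force: [-4.1, 0.9, 6.0]
finger_gap: 33.6
```

Request:
play_rows([
  {"x": 0,"y": 0,"z": -0.015,"wx": 0,"wy": 0,"wz": 0,"grip": 0},
  {"x": 0,"y": 0,"z": -0.025,"wx": 0,"wy": 0,"wz": 0,"grip": 0},
  {"x": 0,"y": 0,"z": -0.035,"wx": 0,"wy": 0,"wz": 0,"grip": 0},
  {"x": 0,"y": 0,"z": -0.035,"wx": 0,"wy": 0,"wz": 0,"grip": 0},
  {"x": 0,"y": -0.03,"z": -0.02,"wx": 0,"wy": 0,"wz": 0,"grip": 0},
  {"x": 0,"y": -0.03,"z": 0,"wx": 0,"wy": 0,"wz": 0,"grip": 0},
  {"x": 0,"y": 0,"z": 0,"wx": 0,"wy": 0,"wz": 0,"grip": 0},
  {"x": 0,"y": 0,"z": 0,"wx": 0,"wy": 0,"wz": 0,"grip": 0},
  {"x": 0,"y": 0,"z": 0,"wx": 0,"wy": 0,"wz": 0,"grip": 0},
])

```text
clock: 32.28
eef_pos: [604.4, -35.1, 148.7]
eef_rot: [-3.141, 0.0, 1.379]
wrist_force: [-0.1, -0.2, -4.2]
finger_gap: 34.1
```

```bash

python3 - <<'E'
from h import *
measure(6)
E
```

```text
tool M [ 0.0551 -0.0636 -0.0039] sd [0.032 0.029 0.011] F [ 0.01 -0.03 -5.03] t 32.58 gap 33.7 pos [604.1 -35.  148.8] [-180.    0.   79.]
```

Request:
play_rows([
  {"x": 0,"y": 0,"z": 0,"wx": 0,"wy": 6,"wz": 0,"grip": 0},
  {"x": 0,"y": 0,"z": 0,"wx": 0,"wy": 8,"wz": 0,"grip": 0},
  {"x": 0,"y": 0,"z": 0,"wx": 0,"wy": 8,"wz": 0,"grip": 0},
  {"x": 0,"y": 0,"z": 0,"wx": 0,"wy": 8,"wz": 0,"grip": 0},
  {"x": 0,"y": 0,"z": 0,"wx": 0,"wy": 0,"wz": 0,"grip": 0},
  {"x": 0,"y": 0,"z": 0,"wx": 0,"wy": 0,"wz": 0,"grip": 0},
  {"x": 0,"y": 0,"z": 0,"wx": 0,"wy": 0,"wz": 0,"grip": 0},
  {"x": 0,"y": 0,"z": 0,"wx": 0,"wy": 0,"wz": 0,"grip": 0},
  {"x": 0,"y": 0,"z": 0,"wx": 0,"wy": 0,"wz": 0,"grip": 0},
  {"x": 0,"y": 0,"z": 0,"wx": 0,"wy": 0,"wz": 0,"grip": 0},
  {"x": 0,"y": 0,"z": 0,"wx": 0,"wy": -8,"wz": 0,"grip": 0},
  {"x": 0,"y": 0,"z": 0,"wx": 0,"wy": -8,"wz": 0,"grip": 0},
  {"x": 0,"y": 0,"z": 0,"wx": 0,"wy": -8,"wz": 0,"grip": 0},
  {"x": 0,"y": 0,"z": 0,"wx": 0,"wy": -6,"wz": 0,"grip": 0},
  {"x": 0,"y": 0,"z": 0,"wx": 0,"wy": 0,"wz": 0,"grip": 0},
  {"x": 0,"y": 0,"z": 0,"wx": 0,"wy": 0,"wz": 0,"grip": 0},
  {"x": 0,"y": 0,"z": 0,"wx": 0,"wy": 0,"wz": 0,"grip": 0},
])

```text
clock: 34.7
eef_pos: [603.8, -35.7, 148.8]
eef_rot: [-3.141, -0.001, 1.377]
wrist_force: [-0.2, 0.6, -4.6]
finger_gap: 33.8
```

```bash

python3 - <<'E'
from h import *
measure(6)
E
```

```text
tool M [0.0509 0.0307 0.0071] sd [0.026 0.025 0.024] F [-0.02 -0.43 -4.21] t 35.0 gap 33.4 pos [604.  -35.2 148.9] [-180.   -0.   79.]
```

Request:
play_rows([
  {"x": 0,"y": 0,"z": 0,"wx": 0,"wy": -8,"wz": 0,"grip": 0},
  {"x": 0,"y": 0,"z": 0,"wx": 0,"wy": -8,"wz": 0,"grip": 0},
  {"x": 0,"y": 0,"z": 0,"wx": 0,"wy": -8,"wz": 0,"grip": 0},
  {"x": 0,"y": 0,"z": 0,"wx": 0,"wy": -8,"wz": 0,"grip": 0},
  {"x": 0,"y": 0,"z": 0,"wx": 0,"wy": 0,"wz": 0,"grip": 0},
  {"x": 0,"y": 0,"z": 0,"wx": 0,"wy": 0,"wz": 0,"grip": 0},
  {"x": 0,"y": 0,"z": 0,"wx": 0,"wy": 0,"wz": 0,"grip": 0},
  {"x": 0,"y": 0,"z": 0,"wx": 0,"wy": 0,"wz": 0,"grip": 0},
  {"x": 0,"y": 0,"z": 0,"wx": 0,"wy": 0,"wz": 0,"grip": 0},
  {"x": 0,"y": 0,"z": 0,"wx": 0,"wy": 8,"wz": 0,"grip": 0},
  {"x": 0,"y": 0,"z": 0,"wx": 0,"wy": 8,"wz": 0,"grip": 0},
  {"x": 0,"y": 0,"z": 0,"wx": 0,"wy": 8,"wz": 0,"grip": 0},
  {"x": 0,"y": 0,"z": 0,"wx": 0,"wy": 8,"wz": 0,"grip": 0},
  {"x": 0,"y": 0,"z": 0,"wx": 0,"wy": 0,"wz": 0,"grip": 0},
  {"x": 0,"y": 0,"z": 0,"wx": 0,"wy": 0,"wz": 0,"grip": 0},
  {"x": 0,"y": 0,"z": 0,"wx": 0,"wy": 0,"wz": 0,"grip": 0},
])

```text
clock: 37.0
eef_pos: [604.0, -34.2, 148.7]
eef_rot: [-3.141, 0.001, 1.38]
wrist_force: [-0.0, -0.0, -4.3]
finger_gap: 33.7
```

```bash

python3 - <<'E'
from h import *
measure(6)
goto([467.3,-303.4,149],84)
E
```

```text
tool M [ 0.0618 -0.1692  0.0006] sd [0.031 0.012 0.028] F [-0.32 -0.58 -4.66] t 37.3 gap 33.6 pos [604.  -34.7 148.9] [-180.    0.   79.]
t 37.3 pos [604.  -34.7 148.9] rot [-1.7999e+02  2.0000e-02  7.9020e+01] gap 33.6
rot first deg [-0.01  0.02 -4.98] delta tool [-289.8  -83.    -0. ] after rot [-2.815e+02 -1.079e+02 -1.000e-01]
F [-0.11 -0.5  -5.04] M [-0.153  0.036 -0.013] j [-0.12  0.47  1.42 -0.    1.25  0.07]
```

Swings of +0.094 and −0.20 N m: vial 3 is free. Carrying it to tray slot −50.

Request:
play_rows([
  {"x": 0,"y": 0,"z": 0,"wx": 0,"wy": 0,"wz": -5,"grip": 0},
  {"x": -0.018,"y": -0.007,"z": 0,"wx": 0,"wy": 0,"wz": 0,"grip": 0},
  {"x": -0.04,"y": -0.0153,"z": 0,"wx": 0,"wy": 0,"wz": 0,"grip": 0},
  {"x": -0.04,"y": -0.0153,"z": 0,"wx": 0,"wy": 0,"wz": 0,"grip": 0},
  {"x": -0.04,"y": -0.0153,"z": 0,"wx": 0,"wy": 0,"wz": 0,"grip": 0},
  {"x": -0.04,"y": -0.0153,"z": 0,"wx": 0,"wy": 0,"wz": 0,"grip": 0},
  {"x": -0.04,"y": -0.0153,"z": 0,"wx": 0,"wy": 0,"wz": 0,"grip": 0},
  {"x": -0.04,"y": -0.0153,"z": 0,"wx": 0,"wy": 0,"wz": 0,"grip": 0},
  {"x": -0.0235,"y": -0.009,"z": 0,"wx": 0,"wy": 0,"wz": 0,"grip": 0},
  {"x": 0,"y": 0,"z": 0.015,"wx": 0,"wy": 0,"wz": 0,"grip": 0},
  {"x": 0,"y": 0,"z": 0.03,"wx": 0,"wy": 0,"wz": 0,"grip": 0},
  {"x": 0,"y": 0,"z": 0.03,"wx": 0,"wy": 0,"wz": 0,"grip": 0},
  {"x": 0,"y": 0,"z": 0.02,"wx": 0,"wy": 0,"wz": 0,"grip": 0},
  {"x": 0,"y": 0,"z": 0,"wx": 0,"wy": 0,"wz": 0,"grip": 0},
  {"x": 0,"y": 0,"z": 0,"wx": 0,"wy": 0,"wz": 0,"grip": 0},
])

```text
clock: 39.17
eef_pos: [467.6, -303.6, 54.6]
eef_rot: [3.141, 0.0, 1.466]
wrist_force: [0.1, 0.7, -4.1]
finger_gap: 33.9
```

```bash

python3 - <<'E'
from h import *
import cv2
goto([467.3,-303.4,12.2],84)
cv2.imwrite("pics/s9.png",measure(1)[60:260,130:330,::-1].repeat(3,0).repeat(3,1))
E
```

```text
t 39.17 pos [ 467.6 -303.6   54.6] rot [1.7996e+02 3.0000e-02 8.3980e+01] gap 33.9
rot first deg [ 0.04  0.03 -0.02] delta tool [ 0.2 -0.4 42.4] after rot [ 0.2 -0.4 42.4]
F [ 0.08  0.69 -4.13] M [-0.156  0.136 -0.021] j [-0.64  0.49  1.64 -0.    1.01 -0.54]
tool M [ 0.0308 -0.1335 -0.0089] sd [0. 0. 0.] F [-0.59 -0.75 -4.29] t 39.23 gap 33.8 pos [ 467.7 -303.8   54.9] [179.9   0.   84. ]
```

View pics/s9.png

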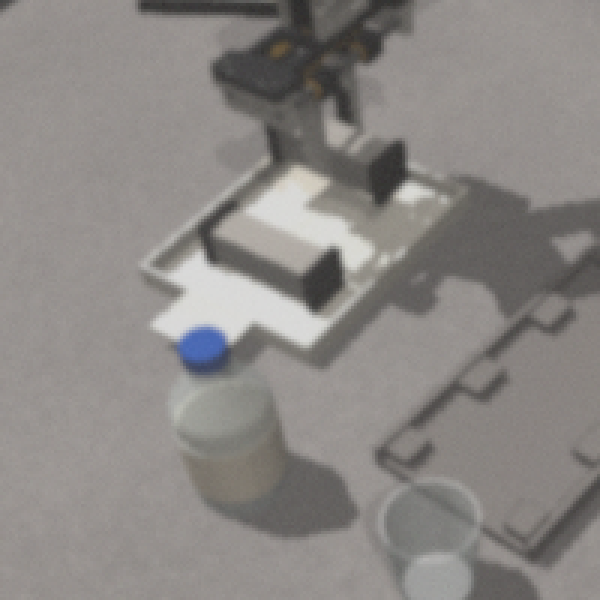

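Vial 2 lies in its slot (crop about (270,250)) and vial 3 hangs over the other (about (380,165)). Lowering.

Request:
play_rows([
  {"x": 0,"y": 0,"z": 0.02,"wx": 0,"wy": 0,"wz": 0,"grip": 0},
  {"x": 0,"y": 0,"z": 0.015,"wx": 0,"wy": 0,"wz": 0,"grip": 0},
  {"x": 0,"y": 0,"z": 0.006,"wx": 0,"wy": 0,"wz": 0,"grip": 0},
  {"x": 0,"y": 0,"z": 0.0015,"wx": 0,"wy": 0,"wz": 0,"grip": 0},
  {"x": 0,"y": 0,"z": 0,"wx": 0,"wy": 0,"wz": 0,"grip": 0},
  {"x": 0,"y": 0,"z": 0,"wx": 0,"wy": 0,"wz": 0,"grip": 0},
])

```text
clock: 39.98
eef_pos: [467.6, -303.8, 11.9]
eef_rot: [3.141, 0.0, 1.466]
wrist_force: [0.3, 0.6, -5.0]
finger_gap: 33.9
```

Request:
play_rows([
  {"x": 0,"y": 0,"z": 0.0007,"wx": 0,"wy": 0,"wz": 0,"grip": 0},
  {"x": 0,"y": 0,"z": 0,"wx": 0,"wy": 0,"wz": 0,"grip": 0},
])

```text
clock: 40.22
eef_pos: [467.5, -303.8, 11.4]
eef_rot: [3.141, 0.0, 1.466]
wrist_force: [-2.3, 1.8, 5.0]
finger_gap: 33.8
```

Request:
play_rows([
  {"x": 0,"y": 0,"z": 0,"wx": 0,"wy": 0,"wz": 0,"grip": 0.6},
  {"x": 0,"y": 0,"z": 0,"wx": 0,"wy": 0,"wz": 0,"grip": 0.6},
  {"x": 0,"y": 0,"z": 0,"wx": 0,"wy": 0,"wz": 0,"grip": 0.6},
  {"x": 0,"y": 0,"z": 0,"wx": 0,"wy": 0,"wz": 0,"grip": 0.6},
  {"x": 0,"y": 0,"z": -0.02,"wx": 0,"wy": 0,"wz": 0,"grip": 0.6},
  {"x": 0,"y": 0,"z": -0.035,"wx": 0,"wy": 0,"wz": 0,"grip": 0.7},
  {"x": 0,"y": 0,"z": -0.04,"wx": 0,"wy": 0,"wz": 0,"grip": 0.7},
  {"x": 0,"y": 0,"z": -0.04,"wx": 0,"wy": 0,"wz": 0,"grip": 0.7},
  {"x": 0.04,"y": 0,"z": -0.03,"wx": 0,"wy": 0,"wz": 0,"grip": 0.7},
  {"x": 0.05,"y": 0,"z": 0,"wx": 0,"wy": 0,"wz": 0,"grip": 0.7},
  {"x": 0.05,"y": 0,"z": 0,"wx": 0,"wy": 0,"wz": 0,"grip": 0.7},
  {"x": 0.05,"y": 0,"z": 0,"wx": 0,"wy": 0,"wz": 0,"grip": 0.7},
  {"x": 0.03,"y": 0,"z": 0,"wx": 0,"wy": 0,"wz": 0,"grip": 0.7},
  {"x": 0,"y": 0,"z": 0,"wx": 0,"wy": 0,"wz": 0,"grip": 0.7},
  {"x": 0,"y": 0,"z": 0,"wx": 0,"wy": 0,"wz": 0,"grip": 0.7},
  {"x": 0,"y": 0,"z": 0,"wx": 0,"wy": 0,"wz": 0,"grip": 0.7},
])

```text
clock: 42.22
eef_pos: [490.3, -85.8, 175.7]
eef_rot: [-3.142, 0.0, 1.465]
wrist_force: [-0.0, 0.2, 0.1]
finger_gap: 65.7
```

```bash

python3 - <<'E'
from h import *
import cv2
im,d=manip.camera("top"); cv2.imwrite("pics/tf.png",im[:,:,::-1]); np.save("tfd.npy",d)
i=manip.camera_info("top");K=i["intrinsics"];T=i["camera_from_world"];R=T[:3,:3];t=T[:3,3]
D=d.astype(float); v,u=np.mgrid[:400,:640]
P=np.stack([D*(u-K[0,2])/K[0,0],-D*(v-K[1,2])/K[1,1],-D],-1)-t; P=P@R
for n,c in [("bask",(520.5,308)),("tray+",(566.7,-313.8)),("tray-",(467.4,-303.6))]:
    for off in (-45,-20,0,20,45):
        uu,vv,_=proj("top",np.array([c[0]+off*0.08,c[1]+off,44])); uu=int(round(uu));vv=int(round(vv))
        print(n,off,P[vv-1:vv+2,uu-1:uu+2].reshape(-1,3).mean(0).round(1))
print(manip.read_state()["eef_pos"],manip.read_state()["clock"],manip.read_state()["wrist_force"])
E
```

```text
bask -45 [516.6 263.6  43.6]
bask -20 [518.8 287.   43.8]
bask 0 [520.9 308.1  43.4]
bask 20 [523.  328.9  44.1]
bask 45 [525.1 352.4  43.6]
tray+ -45 [ 563.6 -360.    43. ]
tray+ -20 [ 565.7 -333.3   42.4]
tray+ 0 [ 567.9 -313.8   42.5]
tray+ 20 [ 567.6 -294.4   42.2]
tray+ 45 [ 569.8 -269.8   42.7]
tray- -45 [ 462.8 -349.5   42.1]
tray- -20 [ 465.  -325.    42.7]
tray- 0 [ 467.1 -303.5   41.8]
tray- 20 [ 469.4 -283.9   42.4]
tray- 45 [ 512.9 -140.8  465.3]
[490.257233   -85.70517949 175.66642287] 42.275 [-1.47868098 -0.03197782  0.48178287]
```

View pics/tf.png

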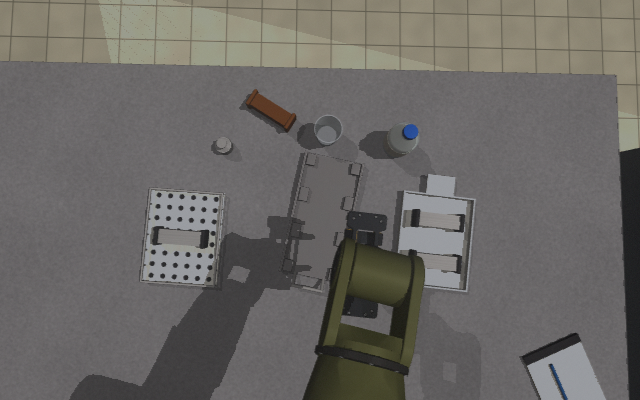

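The final picture shows vial 1 level in the basket at (180,238), vials 2 and 3 in the tray at (438,220) and (436,262), bystanders and the brown look-alike unmoved. Handing in.

```bash
python3 -c "
from cell import manip
print(manip.sign_off())"
```

```text
the job is handed in; nothing more can be done
None
```

All three vials were lifted, tilted 30° both ways, sorted and laid down, and the job was handed in at about 42 s of the 72 s allowed. No verdict is reported back, so the result rests on my own checks.

| Vial | Moment change after first tilt | Swing after tilting the other way | Verdict | Placed in |
|---|---|---|---|---|
| 1 | about 0 N m | +0.03 N m (noise) | caked | middle of the drain basket |
| 2 | +0.10 N m | −0.22 N m | free | loading tray, +50 slot |
| 3 | +0.09 N m | −0.20 N m | free | loading tray, −50 slot |

- **Vials:** the last depth readings along each tube agree to about 1 mm, so all three lie flat at floor height, with the gripper open and well clear. On vial 3 one of the five sample points was hidden by the arm, so its flatness rests on the other four.
- **Surroundings:** the bottle, beaker, weight and brown look-alike look unmoved in the last picture.
- **Disagreements:** no check failed. The top and wrist cameras differed by up to about 3 mm on where the vials lay, which was small enough for the grasps.

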